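# Top up the covered flux crate by feel

### The arm

A 6-joint arm with a two-finger parallel gripper is mounted at the origin on the work surface. World frame = base frame: x ahead of the robot, y to its left, z up, the work surface at z = 0. Lengths are in mm, angles in rad, forces in N, time in s.
With the tool pointing down it reaches from about 400 to 925 mm from the base axis. Payload 12.5 kg.
Tool frame: the origin (TCP) lies at the centre of the arm's flange, where the gripper is bolted on; the fingertips stand 190 mm ahead of it and the grasp point (between the pads) lies 171 mm ahead of it; z points along the fingers, y is the direction in which the jaws open and shut (so a half turn about z gives the same grasp; the last joint's range is limited). The gripper opens to 95 mm and grips with 3 to 60 N. Pads are 20 mm wide; open, the fingers measure 119 mm over their backs; the gripper's body (75 mm by 180 mm) begins 59 mm behind the grasp point.
Start: joints at [-1.416, 0.491, 1.559, -0, 1.092, -0.106], TCP at [161.178, -603.86, 404.761] pointing down, gripper open.
Joint ranges: [-3.1, 3.1], [-0.84, 2.19], [0.05, 2.79], [-1.13, 4.28], [0.06, 2.93], [-2.69, 2.69]. Speed limits (rad/s): [2.22, 2.22, 2.79, 3.14, 3.14, 3.14].

### API

Orientations are given as [roll, pitch, yaw] about the fixed x, y, z axes, in that order (R = Rz(yaw) Ry(pitch) Rx(roll)).
In Python, from cell import env gives the robot as it stands.
- The arm moves only by the shell command python3 -m pendant 'ROWS'. ROWS is JSON, a list of rows, each an object of numbers: "x", "y", "z": the shift along the tool's x, y, z in units of 150 mm (1.0 is 150 mm); "rx", "ry", "rz": the turn, a rotation vector about the tool's x, y, z in units of 45 degrees (1.0 is 45 degrees); "jaw": the opening, from 0 (shut) to 1 (fully open). In form: [{"x": .., "y": .., "z": .., "rx": .., "ry": .., "rz": .., "jaw": ..}, ...]. A call has 1 to 10 rows; each row is the pose to reach, as a shift and turn from the pose commanded when the call began, along the tool's axes at that moment; what a row does not reach only later rows make up. A row lasts 1/8 s, in which the tool goes at most 62.5 mm and 10.7 degrees, less where a joint would pass 70% of its speed; a pose out of reach is approached as far as the arm can. A call with a number of a shift or a turn outside -1 to 1 is refused whole. A call with a gripper value outside its range is refused whole. The fingers move at their own pace and stop on an object; the grip force is fixed at half the most. Time passes only in rows, so rows that repeat a pose let the fingers close. It gives the time, the measured TCP pose, the force and the opening at its end, in the units of the state.
- env.state(): the state, without advancing time (a new reading comes with each control period).
- env.read_camera(name): name is "side" or "top" or "wrist"; returns a dict with "img" (384x512x3 uint8, red, green, blue), "fx", "fy", "cx", "cy" (pixels), "rvec" (rotation vector, rad) and "tvec" (3), from world to camera coordinates, as OpenCV has them. Camera axes: x right, y down, z forward; pixel columns grow to the right and rows downward; lengths in mm; the calibration is good to about 2 mm. A picture is of the moment at which its call begins. There is no depth.
- env.job_done(): hands the job in, once; it reports no verdict.
The state is a dict: "t": time; "joints": joint angles; "qvel": joint speeds; "tau": joint torques, N m; "eef_pos": TCP position; "tcp_rot": TCP orientation; "ft_force": force on the tool from outside, world axes, zero at the start; "moment": the same for the moment, N m; "opening": opening from 0.0 (shut) to 1.0 (fully open).
Only numpy, scipy, OpenCV 4.12 (cv2) and the standard library are available. Lean on these libraries where they do the work, as an engineer would, in place of code of your own. Each camera call takes 0.05 s, during which the arm holds its last target.

### The job

Two of the six flap-covered cells in the tilted black crate are empty; feel for them by pressing the blue flaps, then push the two loose flux tins, foot first, through the flaps of the empty cells, one in each, and press each home until its lid is no higher than the crate's cover. Leave the bottle, the brush pot and the parts box standing where they are.

Things in the scene. Friction and masses are not known exactly. Their poses are not given: they have to be found in the camera images.
- crate: Black crate 119 (x) by 164 (y) mm, 72 mm deep, fixed on a stand, tilted 30 degrees: its cover faces up and towards the robot. Origin: middle of the cover's top face. x: up the slope, away from the robot; y: along the rows, left; z: straight out of the cover (tins go in along -z). Two rows of three cells, each 52 (x) by 48 (y) mm, floor 66.5 mm below the cover, 5 mm walls up to cover level.
- cell_low_1 (a point): Cell in the lower row, number 1 of 3 counted to the left: centre of its closed flap at cover level (crate frame x -28.5, y -53 mm, axes as the crate's); fixed to the crate. Each cell has a blue sprung flap 49 x 45 mm, 2.5 mm thick, level with the cover and hinged along its upper (+x) edge; it swings down into the cell to 90 degrees; about 1 N at its middle opens it.
- cell_low_2 (a point): Cell in the lower row, number 2 of 3 counted to the left: centre of its closed flap at cover level (crate frame x -28.5, y 0 mm, axes as the crate's); fixed to the crate. Four cells hold a tin like the loose ones, its top about 2 mm below the flap, so that flap stops at once; two cells, one in each row, are empty and their flaps give freely. All six look alike.
- cell_low_3 (a point): Cell in the lower row, number 3 of 3 counted to the left: centre of its closed flap at cover level (crate frame x -28.5, y 53 mm, axes as the crate's); fixed to the crate. A flap pushed aside stays hanging between the tin and the upper cell wall: a tin stands about 3 mm down the slope (-x) from the cell's middle, 4 mm to spare around it.
- cell_high_1 (a point): Cell in the higher row, number 1 of 3 counted to the left: centre of its closed flap at cover level (crate frame x 28.5, y -53 mm, axes as the crate's); fixed to the crate. A tin let go half-way in may slide home by itself or stick; home, its lid is about 4 mm below the cover.
- cell_high_2 (a point): Cell in the higher row, number 2 of 3 counted to the left: centre of its closed flap at cover level (crate frame x 28.5, y 0 mm, axes as the crate's); fixed to the crate.
- cell_high_3 (a point): Cell in the higher row, number 3 of 3 counted to the left: centre of its closed flap at cover level (crate frame x 28.5, y 53 mm, axes as the crate's); fixed to the crate.
- tin_a_mid (a point): Centre, half-way up, of a loose tin of flux standing upright on the bench: aluminium cylinder 40 mm across and 62 mm tall with a green lid and a slightly narrowed foot (34 mm, over 4 mm); z is its axis, lid up. 0.1 to 0.21 kg.
- tin_a: The same tin; origin at the middle of its underside.
- tin_b_mid (a point): Centre, half-way up, of a loose tin of flux standing upright on the bench: aluminium cylinder 40 mm across and 62 mm tall with a green lid and a slightly narrowed foot (34 mm, over 4 mm); z is its axis, lid up. 0.1 to 0.21 kg.
- tin_b: The same tin; origin at the middle of its underside.
- wash_bottle_mid (a point): Bystander: centre, half-way up, of a white plastic bottle with blue cap, 56 mm across, 150 mm tall, upright on the bench.
- pot_mid (a point): Bystander: centre, 40 mm above the bench, of a black pot 62 mm across and 80 mm tall, with short brush handles sticking out to 105 mm.
- part_box_mid (a point): Bystander: centre, 19 mm above the bench, of a yellow box with clear lid, 64 (x) by 48 (y) mm, 38 mm tall.
- rack_mid (a point): Fixed rack of upright green circuit boards beyond the tins, 70 (x) by 170 (y) mm, 112 mm tall; the point is 60 mm above the bench. An obstacle only. (A fixed magnifier lamp, 560 mm tall, also stands far to the robot's left, beside its base, clear of the work.)
Mind the look-alikes: they are no part of the job. Leave any brown or red look-alike of the tin_b alone.

How it is judged (in metres and radians):
At the end, for the whole second after the job is handed in: Both loose tins stand foot first in cells of the crate, at rest, within 0.25 rad of the crate's axis, their lids at most 2 mm proud of the cover (centre of the tin 29 mm or more below the cover's top face), and are let go (z of tin_a_mid in the frame of crate between -0.06 and -0.029 m and x of tin_a_mid in the frame of crate between -0.06 and 0.06 m and y of tin_a_mid in the frame of crate between -0.085 and 0.085 m and angle between the z axis of each of tin_a_mid, tin_b_mid and the z axis of crate, either way round below 0.25 rad and linear speed of each of tin_a, tin_b below 0.02 m/s and z of tin_b_mid in the frame of crate between -0.06 and -0.029 m and x of tin_b_mid in the frame of crate between -0.06 and 0.06 m and y of tin_b_mid in the frame of crate between -0.085 and 0.085 m and angle between each of tin_a_mid, tin_b_mid's own z axis and vertical below 1 rad); the robot touches nothing.
It fails at once if the wash bottle is pushed more than 30 mm from its place or tipped over (distance of wash_bottle_mid from where it was at the start of the episode above 0.03 m or angle between wash_bottle_mid's own z axis and vertical above 0.5 rad).
It fails at once if the brush pot is pushed more than 30 mm from its place or tipped over (distance of pot_mid from where it was at the start of the episode above 0.03 m or angle between pot_mid's own z axis and vertical above 0.5 rad).
It fails at once if the parts box is pushed more than 30 mm from its place or tipped over (distance of part_box_mid from where it was at the start of the episode above 0.03 m or angle between part_box_mid's own z axis and vertical above 0.5 rad).
It also fails if it takes over 72 s, if anything falls off the work surface, if the arm or the gripper's body presses on something with over 40 N, if the wrist force passes 120 N, or if a joint passes its speed limit or range.

## Working session

There is one attempt and no reset: what is moved stays moved. The work goes in short steps, Python scripts to look and compute and a shell command to move; the robot and the scene stay as the last step left them, time stands still between calls to the robot, and variables do not carry over. Pictures are saved under pics/ and viewed, and the job is handed in when it is done.

```bash
ls; mkdir -p pics
python3 - <<'E'
from cell import env
import cv2, numpy as np
print(env.state())
for n in ["side","top","wrist"]:
    c=env.read_camera(n)
    cv2.imwrite(f"pics/{n}0.png",cv2.resize(c["img"][:,:,::-1],(800,600),interpolation=cv2.INTER_CUBIC))
    print(n,{k:np.round(c[k],3).tolist() for k in c if k!="img"}, (-cv2.Rodrigues(np.array(c["rvec"]))[0].T@np.array(c["tvec"]).reshape(3)).round())
E
```

```text
pics
{'t': 0.0, 'joints': array([-1.41556984e+00,  4.91541212e-01,  1.55946382e+00, -1.75818972e-05,
        1.09172340e+00, -1.05615822e-01]), 'qvel': array([-0.00109042, -0.00170623, -0.00027924,  0.00090478,  0.0006215 ,
        0.00227755]), 'tau': array([-1.30851407e-03, -6.12651873e+01, -2.58185077e+01,  6.91707619e-02,
        4.82239947e-02, -1.48829340e-04]), 'eef_pos': array([ 161.1884736 , -603.8122253 ,  404.16808377]), 'tcp_rot': array([-3.14046156e+00, -1.04226831e-04,  2.60850366e-01]), 'ft_force': array([ 0.19396791,  0.89826863, -0.12456185]), 'moment': array([-0.03719942, -0.01083701, -0.04362745]), 'opening': 0.9979645083583687}
side {'fx': 369.77, 'fy': 369.77, 'cx': 256.128, 'cy': 192.275, 'rvec': [2.158, -0.38, 0.226], 'tvec': [-536.68, 192.704, 710.448]} [ 326. -626.  576.]
top {'fx': 385.211, 'fy': 385.211, 'cx': 255.06, 'cy': 190.995, 'rvec': [2.125, -2.14, 0.206], 'tvec': [-12.931, 580.83, 918.091]} [ 407.   -4. 1007.]
wrist {'fx': 299.277, 'fy': 299.277, 'cx': 255.252, 'cy': 192.696, 'rvec': [-2.324, 1.786, 0.229], 'tvec': [-624.232, -28.032, 390.466]} [ 229. -585.  384.]
```

View pics/side0.png

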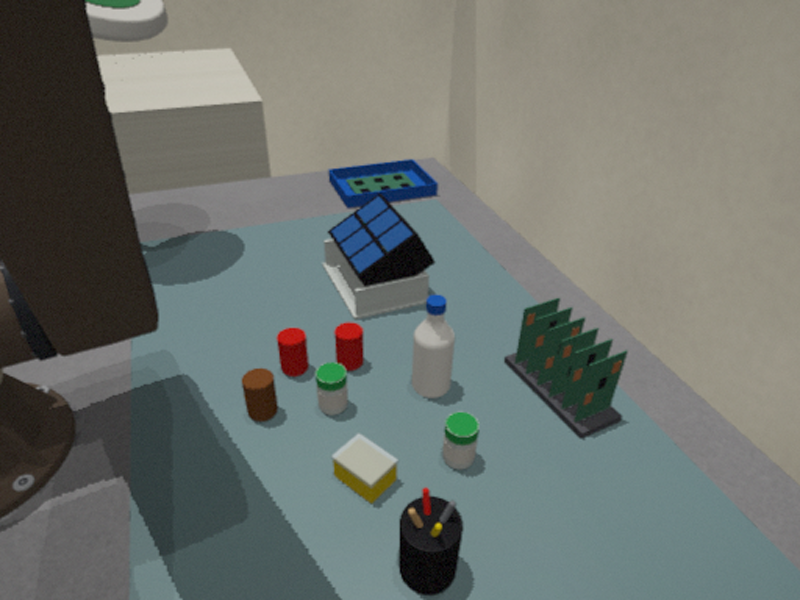

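View pics/top0.png

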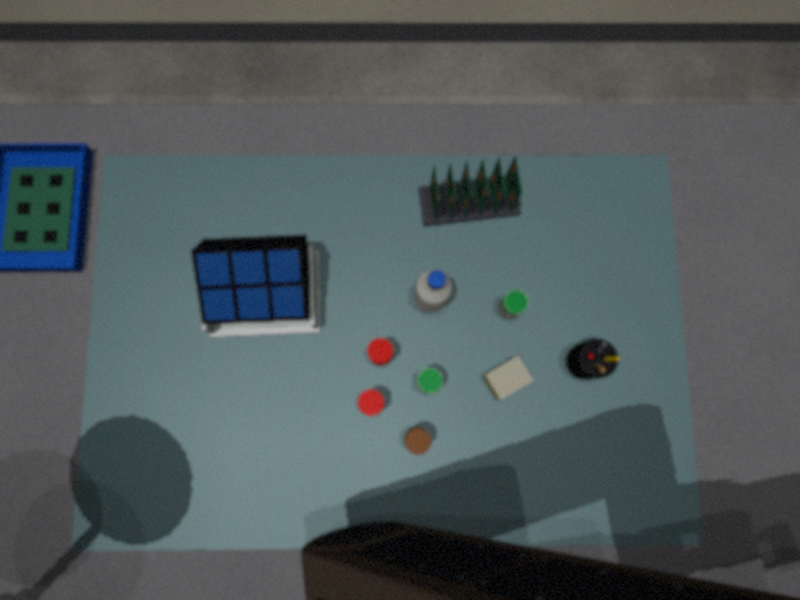

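View pics/wrist0.png

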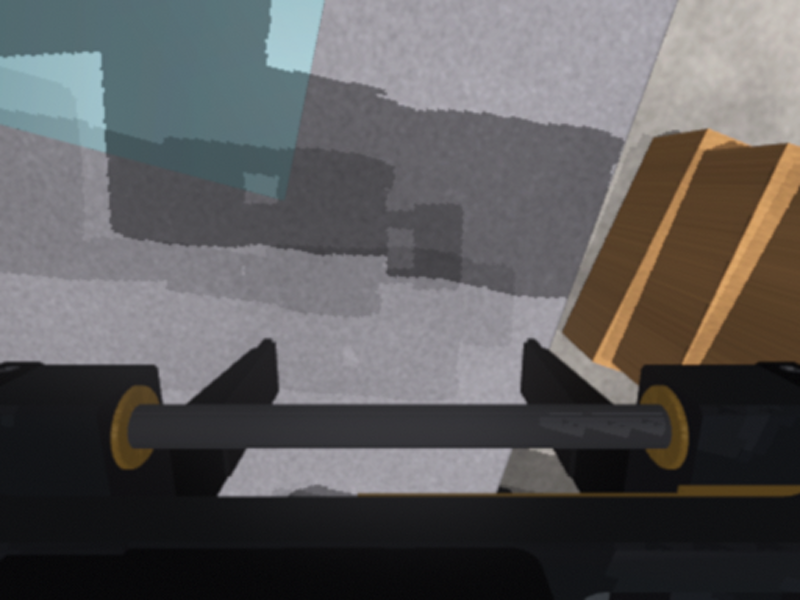

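The tins with green lids are at (430,380) and (515,302) in the top view, and at (332,385) and (461,437) in the side view. The look-alikes are red at top (380,351) and (371,402), and brown at top (418,440). I choose the two with green lids, and will check them and the crate in close crops.

```bash
python3 - <<'E'
from cell import env
import cv2, numpy as np, pickle
cams={n:env.read_camera(n) for n in ["side","top"]}
pickle.dump(cams,open("cams0.pkl","wb"))
def crop(n,u0,v0,w,h,s,name):
    cv2.imwrite(name,cv2.resize(cams[n]["img"][v0:v0+h,u0:u0+w,::-1],(w*s,h*s),interpolation=cv2.INTER_CUBIC))
crop("side",195,115,100,75,8,"pics/s_crate.png")
crop("top",115,140,100,75,8,"pics/t_crate.png")
crop("top",220,160,160,120,5,"pics/t_tins.png")
crop("side",150,190,160,120,5,"pics/s_tins.png")
E
cat > h.py <<'E'
import cv2,numpy as np
from cell import env
from scipy.spatial.transform import Rotation as R
def ray(c,u,v):
    Rm=cv2.Rodrigues(np.array(c["rvec"],float))[0]; t=np.array(c["tvec"],float).reshape(3)
    d=Rm.T@np.array([(u-c["cx"])/c["fx"],(v-c["cy"])/c["fy"],1]); return -Rm.T@t,d
def onz(c,u,v,z):
    o,d=ray(c,u,v); return o+d*(z-o[2])/d[2]
def proj(c,P):
    P=np.atleast_2d(np.array(P,float))
    K=np.array([[c["fx"],0,c["cx"]],[0,c["fy"],c["cy"]],[0,0,1]])
    return cv2.projectPoints(P,np.array(c["rvec"],float),np.array(c["tvec"],float),K,None)[0].reshape(-1,2)
E
```

```text
(no output)
```

View pics/s_crate.png

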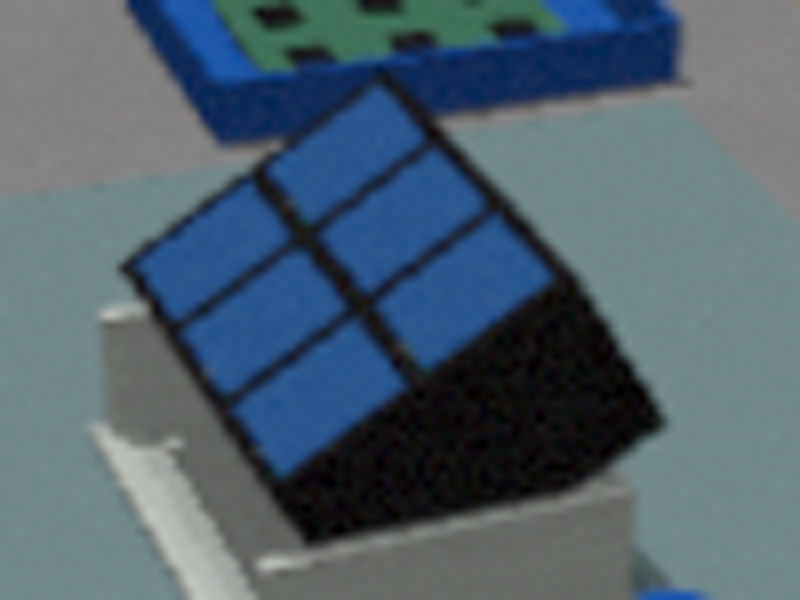

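View pics/t_crate.png

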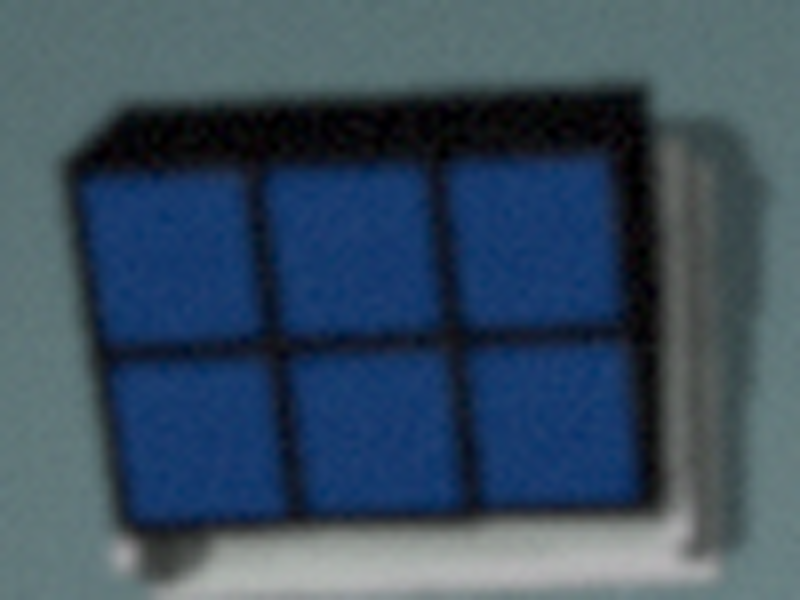

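View pics/t_tins.png

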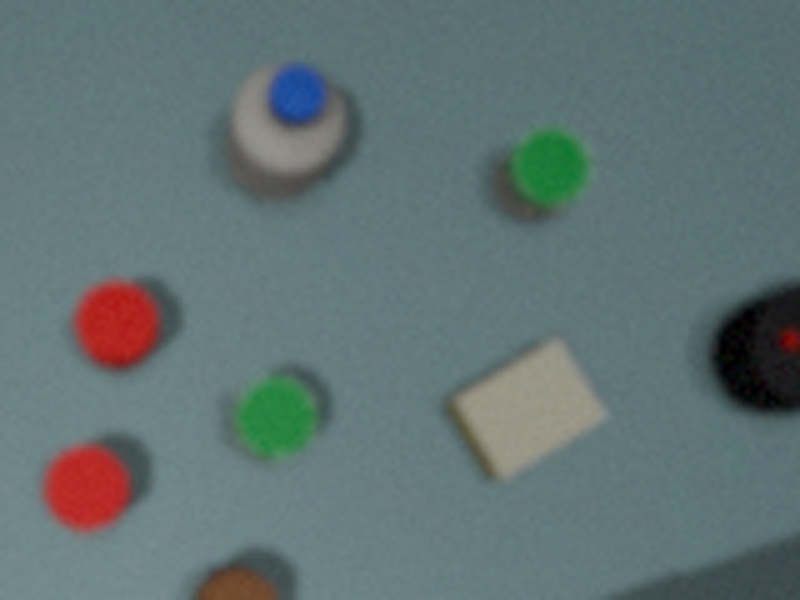

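View pics/s_tins.png

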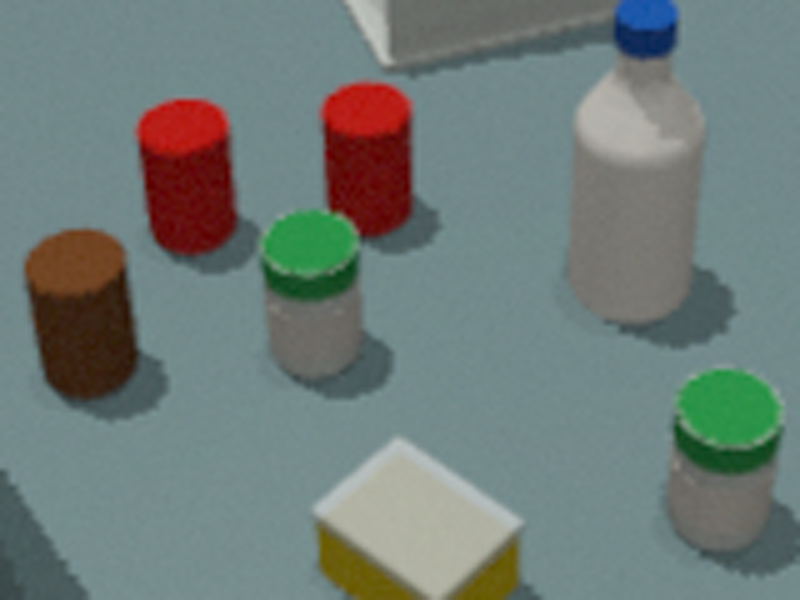

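The crops confirm two aluminium tins with green lids. Lid centres in the top view are about (275.4,243.4) and (329.8,193.4), and in the side view (212,238.8) and (295.6,271.6). The crate's six blue flaps are clear in both views. Next I fit the crate pose.

```bash
cat > fit.py <<'E'
from h import *
import pickle
from scipy.optimize import least_squares
cams=pickle.load(open("cams0.pkl","rb"))
cells={}
for r,x in(("low",-28.5),("high",28.5)):
    for i,y in((1,-53),(2,0),(3,53)): cells[f"{r}_{i}"]=(x,y)
obs={}
for n,(u0,v0,w,h) in {"side":(195,120,100,60),"top":(115,140,100,75)}.items():
    im=cams[n]["img"].astype(int); m=((im[:,:,2]-im[:,:,0])>45).astype(np.uint8)
    mm=np.zeros_like(m); mm[v0:v0+h,u0:u0+w]=m[v0:v0+h,u0:u0+w]
    k,l,s,c=cv2.connectedComponentsWithStats(mm,connectivity=4)
    obs[n]=[(c[i].round(2).tolist(),int(s[i,4])) for i in range(1,k) if s[i,4]>100]
    print(n,obs[n])
def model(p):
    return R.from_euler("xyz",[p[5],p[4],p[3]]).as_matrix(),p[:3]
# crate: x up slope -> tilt about -y by 30deg
def run(free):
    def res(q):
        p=np.zeros(6);p[:4]=q[:4]; p[4]=-np.pi/6
        if free: p[4]=q[4]
        Rm,t=model(p); out=[]
        for n in obs:
            P=np.array([Rm@np.array([x,y,0])+t for x,y in cells.values()]); uv=proj(cams[n],P)
            o=np.array([a for a,_ in obs[n]])
            for z in uv:
                d=o-z; out+=list(d[np.argmin((d**2).sum(1))])
        return out
    q0=[540,290,140,0.05]+([-np.pi/6] if free else [])
    s=least_squares(res,q0); print(free,s.x.round(3),np.round(s.fun,2).tolist()); return s.x
run(False); q=run(True)
for n,us in {"a":((275.4,243.4),(212,238.8)),"b":((329.8,193.4),(295.6,271.6))}.items():
    print(n,onz(cams["top"],*us[0],62).round(1),onz(cams["side"],*us[1],62).round(1))
E
python3 fit.py
```

```text
side [([244.74, 124.19], 442), ([241.51, 138.16], 375), ([228.2, 155.58], 596), ([252.42, 150.95], 221)]
top [([181.08, 169.97], 416), ([158.65, 170.92], 420), ([136.08, 171.93], 424), ([183.52, 192.59], 393), ([161.5, 193.58], 394), ([139.48, 194.55], 397)]
False [ 6.02178e+02  2.53004e+02  7.71360e+01 -4.60000e-02] [-2.87, -8.99, 1.93, 0.29, 6.38, 8.87, 3.79, -1.93, -1.61, -5.87, 3.49, 2.31, -5.74, 0.58, -6.4, 2.39, 14.97, 3.23, -7.7, -0.08, -8.47, 1.8, 13.34, 2.66]
True [597.757 254.264  76.177  -0.64   -1.183] [5.03, -11.14, -1.41, -2.02, -7.36, 6.41, -2.03, 4.64, 4.91, -3.99, -0.96, 4.11, 0.17, -7.28, -5.37, 5.98, 7.54, -4.47, -0.47, 3.34, -8.54, -5.42, 8.62, 7.33]
a [449.  -65.4  62. ] [449.9 -68.   62. ]
b [ 571.8 -203.5   62. ] [ 573.  -206.6   62. ]
```

```bash
cat > fit2.py <<'E'
from h import *
import pickle
from scipy.optimize import least_squares
cams=pickle.load(open("cams0.pkl","rb"))
cn=["high_1","high_2","high_3","low_1","low_2","low_3"]
X=np.array([(28.5,-53,0),(28.5,0,0),(28.5,53,0),(-28.5,-53,0),(-28.5,0,0),(-28.5,53,0)],float)
sc=np.array([(465,290),(405,212),(350,145),(318,395),(268,320),(213,252)],float)
sc=(sc+.5)/8-.5+[195,115]
# refine side: blue-weighted flap mask eroded
im=cams["side"]["img"].astype(int); m=(((im[:,:,2]-im[:,:,0])>60)).astype(np.uint8)
obs={"side":sc,"top":np.array([[181.08,169.97],[158.65,170.92],[136.08,171.93],[183.52,192.59],[161.5,193.58],[139.48,194.55]])}
def run(free,use=("side","top")):
    def res(q):
        Rm=R.from_euler("xyz",[0,q[4] if free else -np.pi/6,q[3]]).as_matrix()
        return np.concatenate([(proj(cams[n],X@Rm.T+q[:3])-obs[n]).ravel() for n in use])
    s=least_squares(res,[590,250,120,0.05]+([-np.pi/6] if free else []));print(free,use,s.x.round(3),np.round(s.fun,1).tolist());return s.x
run(True);run(False,("top",));run(False,("side",));q=run(False)
Rm=R.from_euler("xyz",[0,-np.pi/6,q[3]]).as_matrix()
np.savez("crate.npz",R=Rm,t=q[:3])
print((X@Rm.T+q[:3]).round(1).tolist())
E
python3 fit2.py
```

```text
True ('side', 'top') [ 5.93297e+02  2.09546e+02  1.06159e+02  3.80000e-02 -5.46000e-01] [-0.3, -0.3, -0.3, 0.4, -0.4, 0.6, 0.3, -0.0, -0.2, -0.2, 0.4, -0.4, 0.1, 0.0, -0.0, 0.0, -0.1, -0.1, 0.1, -0.1, 0.0, -0.1, -0.1, -0.1]
False ('top',) [5.93884e+02 2.10417e+02 1.02735e+02 4.00000e-02] [0.0, -0.0, -0.0, 0.0, 0.0, 0.0, -0.0, -0.0, -0.0, -0.0, -0.0, 0.0]
False ('side',) [5.87952e+02 1.92319e+02 1.15895e+02 3.50000e-02] [0.2, -0.1, 0.1, 0.5, -0.1, 0.4, 0.2, 0.1, -0.5, -0.2, 0.1, -0.7]
False ('side', 'top') [5.93312e+02 2.09558e+02 1.06146e+02 4.00000e-02] [-0.1, -0.2, -0.2, 0.6, -0.3, 0.7, 0.3, -0.2, -0.3, -0.3, 0.2, -0.6, 0.1, -0.1, 0.0, -0.1, -0.0, -0.1, 0.1, -0.0, 0.0, -0.0, -0.1, 0.0]
[[620.1, 157.6, 120.4], [618.0, 210.5, 120.4], [615.8, 263.5, 120.4], [570.8, 155.6, 91.9], [568.7, 208.6, 91.9], [566.5, 261.5, 91.9]]
```

```bash
cat >> h.py <<'E'
cr=np.load("crate.npz"); RC,tC=cr["R"],cr["t"]
C={"high_1":(28.5,-53),"high_2":(28.5,0),"high_3":(28.5,53),"low_1":(-28.5,-53),"low_2":(-28.5,0),"low_3":(-28.5,53)}
def crate(p): return RC@np.array(p,float)+tC
Rdown=lambda yaw: R.from_euler("xyz",[np.pi,0,yaw]).as_matrix()
Rtilt=RC@np.diag([1,-1,-1.])   # tool x=crate x, y=-crate y, z=-crate z
def plan(P,Rt,ahead=0,s=None):
    """P: world point where the point 'ahead' mm along tool z should go"""
    s=s or env.state(); R0=R.from_euler("xyz",s["tcp_rot"]).as_matrix(); p0=np.array(s["eef_pos"])
    d=R0.T@(np.array(P)-Rt[:,2]*ahead-p0); rv=R.from_matrix(R0.T@Rt).as_rotvec()
    print("shift u",(d/150).round(3).tolist(),"turn u",(np.degrees(rv)/45).round(3).tolist(),"mm",np.linalg.norm(d).round(1),"TCP",(p0+R0@d).round(1))
def st():
    s=env.state(); R0=R.from_euler("xyz",s["tcp_rot"]).as_matrix(); p=np.array(s["eef_pos"])
    print("t",round(s["t"],2),"tcp",p.round(1),"rot",s["tcp_rot"].round(3),"q",s["joints"].round(2),"F",s["ft_force"].round(1),"op",round(s["opening"],3))
    tip=p+R0[:,2]*190; print("tip",tip.round(1),"tip in crate",(RC.T@(tip-tC)).round(1))
E
python3 -c "
from h import *
plan([480,-300,404],Rdown(0))
plan([520,0,380],Rdown(0.04))
plan(crate((0,0,40)),Rtilt,190)"
```

```text
shift u [2.576, -1.409, 0.004] turn u [-0.001, -0.0, 0.332] mm 440.4 TCP [ 480. -300.  404.]
shift u [3.349, -3.273, 0.165] turn u [-0.001, -0.0, 0.281] mm 702.9 TCP [520.  -0. 380.]
shift u [3.434, -4.664, 0.663] turn u [-0.074, 0.664, 0.274] mm 874.4 TCP [478.4 204.9 305.3]
```

```bash
python3 -m pendant '[{"x":0.4,"y":-0.2,"z":0,"rz":0.11,"jaw":0},{"x":0.8,"y":-0.4,"z":0,"rz":0.22,"jaw":0},{"x":1,"y":-0.6,"z":0,"rz":0.33,"jaw":0}]'
python3 -c "
from h import *
st();plan([480,-300,404],Rdown(0));plan([520,0,380],Rdown(0.04))"
```

```text
t 0.25 tcp [ 161.2 -603.9  404.5] rot [-3.141 -0.     0.261] q [-1.42  0.49  1.56  0.    1.09 -0.11] F [ 0.3 -0.1  0.1] op 1.0
tip [ 161.2 -603.8  214.5] tip in crate [-348.  -795.4  326. ]
shift u [2.576, -1.409, 0.004] turn u [-0.001, -0.0, 0.332] mm 440.4 TCP [ 480. -300.  404.]
shift u [3.349, -3.273, 0.165] turn u [-0.001, -0.0, 0.281] mm 702.9 TCP [520.  -0. 380.]invalid input
```

```bash
python3 -m pendant '[{"x":0.3,"y":-0.3,"jaw":0},{"x":0.6,"y":-0.6,"jaw":0},{"x":0.9,"y":-0.9,"jaw":0}]'
python3 -c "
from h import *
st();plan([500,-200,404],Rdown(0.04));plan([520,0,380],Rdown(0.04));plan(crate((0,0,40)),Rtilt,190)"
```

```text
t 0.25 tcp [ 161.2 -603.9  404.5] rot [-3.141 -0.     0.261] q [-1.42  0.49  1.56  0.    1.09 -0.11] F [ 0.3 -0.1  0.1] op 1.0
tip [ 161.2 -603.8  214.5] tip in crate [-348.  -795.4  326. ]
shift u [2.877, -2.019, 0.004] turn u [-0.001, -0.0, 0.281] mm 527.2 TCP [ 500. -200.  404.]
shift u [3.349, -3.273, 0.165] turn u [-0.001, -0.0, 0.281] mm 702.9 TCP [520.  -0. 380.]
shift u [3.434, -4.664, 0.663] turn u [-0.074, 0.664, 0.274] mm 874.4 TCP [478.4 204.9 305.3]invalid input
```

```bash
python3 -m pendant '[{"x":0.4,"y":-0.2,"z":0,"rx":0,"ry":0,"rz":0.11,"jaw":0},{"x":0.8,"y":-0.4,"z":0,"rx":0,"ry":0,"rz":0.22,"jaw":0},{"x":1,"y":-0.6,"z":0,"rx":0,"ry":0,"rz":0.33,"jaw":0}]'
python3 -c "
from h import *
st();plan([480,-300,404],Rdown(0));plan([520,0,380],Rdown(0.04))"
```

```text
t: 0.62
eef_pos: [284.4, -476.8, 404.6]
tcp_rot: [3.142, -0.0, -0.001]
ft_force: [1.0, -0.8, -0.5]
opening: 0.742
t 0.62 tcp [ 284.4 -476.8  404.6] rot [ 3.142e+00 -0.000e+00 -1.000e-03] q [-1.15  0.39  1.73  0.    1.02  0.42] F [ 1.  -0.8 -0.5] op 0.742
tip [ 284.4 -476.8  214.6] tip in crate [-236.9 -673.4  262. ]
shift u [1.304, -1.179, 0.004] turn u [0.0, -0.0, -0.001] mm 263.7 TCP [ 480. -300.  404.]
shift u [1.569, -3.18, 0.164] turn u [0.0, -0.0, -0.052] mm 532.4 TCP [520.  -0. 380.]
```

```bash
python3 -m pendant '[{"x":0.35,"y":-0.2,"z":0,"rx":0,"ry":0,"rz":0,"jaw":0},{"x":0.65,"y":-0.45,"z":0,"rx":0,"ry":0,"rz":0,"jaw":0},{"x":0.9,"y":-0.7,"z":0,"rx":0,"ry":0,"rz":0,"jaw":0},{"x":1,"y":-1,"z":0,"rx":0,"ry":0,"rz":0,"jaw":0}]'
python3 -c "
from h import *
st();plan([500,-200,404],Rdown(0.0));plan([520,0,380],Rdown(0.0))
c=env.read_camera('wrist');cv2.imwrite('pics/w1.png',cv2.resize(c['img'][:,:,::-1],(800,600)))"
```

```text
t: 1.12
eef_pos: [434.2, -326.6, 404.4]
tcp_rot: [3.141, -0.0, 0.003]
ft_force: [0.8, 0.0, -0.3]
opening: 0.324
t 1.12 tcp [ 434.2 -326.6  404.4] rot [ 3.141e+00 -0.000e+00  3.000e-03] q [-0.77  0.38  1.76  0.    1.01  0.8 ] F [ 0.8  0.  -0.3] op 0.324
tip [ 434.2 -326.7  214.4] tip in crate [-102.1 -529.4  184. ]
shift u [0.441, -0.843, 0.003] turn u [0.0, -0.0, 0.003] mm 142.7 TCP [ 500. -200.  404.]
shift u [0.578, -2.176, 0.163] turn u [0.0, -0.0, 0.003] mm 338.6 TCP [520.   0. 380.]
```

View pics/w1.png

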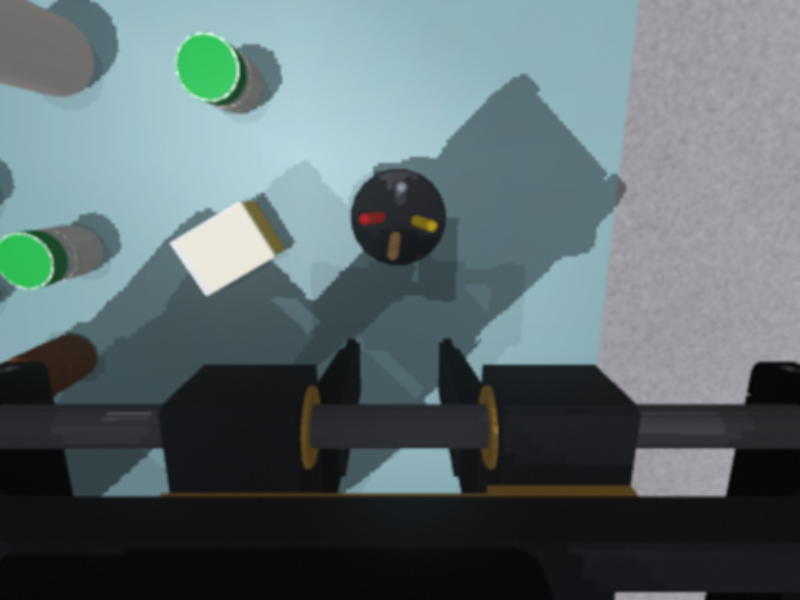

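The wrist view shows the two green lids at (208,67) and (26,260), the pot at (400,215) and the parts box at (225,250). I carry on towards the crate.

```bash
python3 -m pendant '[{"x":0.15,"y":-0.35,"z":0,"rx":0,"ry":0,"rz":0,"jaw":0},{"x":0.3,"y":-0.7,"z":0,"rx":0,"ry":0,"rz":0,"jaw":0},{"x":0.35,"y":-1,"z":0,"rx":0,"ry":0,"rz":0,"jaw":0}]'
python3 -c "
from h import *
c=env.read_camera('wrist')
cv2.imwrite('pics/w2.png',cv2.resize(c['img'][:,:,::-1],(800,600)))
st();plan([520,0,380],Rdown(0.0));plan(crate((0,0,40)),Rtilt,190)
import pickle;pickle.dump(c,open('w2.pkl','wb'))"
```

```text
t: 1.55
eef_pos: [485.5, -176.1, 404.7]
tcp_rot: [3.142, -0.0, 0.002]
ft_force: [0.2, -1.4, -0.4]
opening: 0.014
t 1.6 tcp [ 485.3 -172.5  404.7] rot [-3.14   0.     0.004] q [-0.47  0.34  1.82  0.    0.98  1.1 ] F [1.2 3.6 1.2] op 0.006
tip [ 485.3 -172.2  214.7] tip in crate [ -52.5 -377.1  155.7]
shift u [0.235, -1.149, 0.166] turn u [-0.002, 0.001, 0.005] mm 177.7 TCP [520.   0. 380.]
shift u [-0.037, -2.515, 0.666] turn u [0.01, 0.667, -0.046] mm 390.4 TCP [478.4 204.9 305.3]
```

View pics/w2.png

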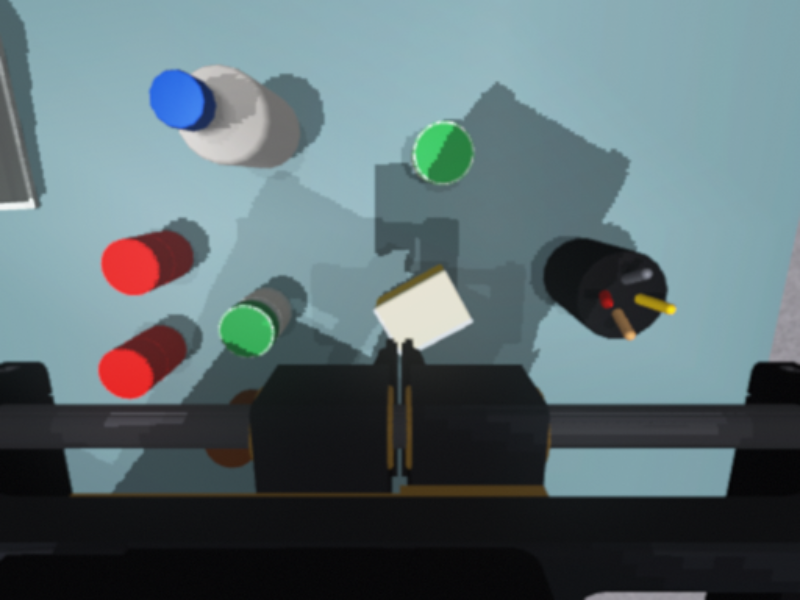

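The lids are at (443,153) for tin b and (246,331) for tin a, with the bottle cap at (182,99), the pot at (615,290) and the box at (423,308).

```bash
python3 -c "
from h import *
import pickle
c=pickle.load(open('w2.pkl','rb'))
f=lambda u,v,z:onz(c,(u+.5)/1.5625-.5,(v+.5)/1.5625-.5,z).round(1)
print('b',f(443,153,62),'a',f(246,331,62),'bottlecap',f(182,99,150),'pot',f(625,290,80),'box',f(423,311,38))"
python3 -m pendant '[{"x":0.05,"y":-0.35,"z":0,"rx":0,"ry":0.2,"rz":0,"jaw":0},{"x":0.1,"y":-0.7,"z":0.05,"rx":0,"ry":0.4,"rz":-0.01,"jaw":0},{"x":0.1,"y":-1,"z":0.1,"rx":0,"ry":0.6,"rz":-0.02,"jaw":0}]'
python3 -c "
from h import *
st();plan(crate((0,0,60)),Rtilt,190)"
```

```text
b [ 573.3 -204.5   62. ] a [449.8 -64.7  62. ] bottlecap [592.5 -74.3 150. ] pot [ 485. -327.   80.] box [ 458.3 -194.2   38. ]
t: 1.98
eef_pos: [499.7, -26.3, 389.8]
tcp_rot: [3.137, -0.477, 0.019]
ft_force: [1.2, 0.5, -0.3]
opening: 0.007
t 1.98 tcp [499.7 -26.3 389.8] rot [ 3.137 -0.477  0.019] q [-0.2   0.29  1.97  0.24  0.42  1.16] F [ 1.2  0.5 -0.3] op 0.007
tip [586.9 -25.5 220.9] tip in crate [  43.7 -234.6  107.4]
shift u [-0.365, -1.544, 0.309] turn u [0.018, 0.06, -0.024] mm 242.4 TCP [468.4 204.5 322.7]
```

```bash
python3 -m pendant '[{"x":-0.1,"y":-0.4,"z":0.1,"rx":0,"ry":0.03,"rz":0,"jaw":0},{"x":-0.2,"y":-0.7,"z":0.15,"rx":0.01,"ry":0.06,"rz":-0.01,"jaw":0},{"x":-0.3,"y":-1,"z":0.2,"rx":0.02,"ry":0.06,"rz":-0.02,"jaw":0}]'
python3 -c "
from h import *
st();plan(crate((-60,0,60)),Rtilt,190)"
```

```text
t: 2.35
eef_pos: [470.1, 122.9, 341.6]
tcp_rot: [-3.138, -0.519, 0.037]
ft_force: [0.3, -0.1, 0.4]
opening: 0.005
t 2.35 tcp [470.1 122.9 341.6] rot [-3.138 -0.519  0.037] q [ 0.13  0.35  2.07 -0.19  0.21  1.84] F [ 0.3 -0.1  0.4] op 0.005
tip [564.3 127.1 176.6] tip in crate [  7.2 -81.2  77.2]
shift u [-0.455, -0.543, 0.118] turn u [-0.003, 0.006, -0.003] mm 107.7 TCP [416.5 202.5 292.7]
```

```bash
cat > fk.py <<'E'
from h import *
from scipy.optimize import least_squares
D=[([-1.41556984,.491541212,1.55946382,0,1.0917,-.1056],[161.2,-603.8,404.2],[-3.1405,0,.2608]),
([-1.15,.39,1.73,0,1.02,.42],[284.4,-476.8,404.6],[3.142,0,-.001]),
([-.77,.38,1.76,0,1.01,.8],[434.2,-326.6,404.4],[3.141,0,.003]),
([-.47,.34,1.82,0,.98,1.1],[485.3,-172.5,404.7],[-3.14,0,.004]),
([-.2,.29,1.97,.24,.42,1.16],[499.7,-26.3,389.8],[3.137,-.477,.019])]
s=env.state(); D.append((s["joints"].tolist(),s["eef_pos"].tolist(),s["tcp_rot"].tolist()))
rz=lambda a:R.from_euler("z",a).as_matrix(); ry=lambda a:R.from_euler("y",a).as_matrix()
def fk(q,k):
    a1,d1,L2,a3,L3,d6,q6o=k
    A=rz(q[0]); p=A@[a1,0,d1]
    A=A@ry(q[1]); p=p+A@[0,0,L2]
    A=A@ry(q[2]); p=p+A@[a3,0,L3]
    A=A@rz(S4*q[3])@ry(q[4]); p=p+A@[0,0,d6]
    A=A@rz(S6*q[5]+q6o)
    return p,A
def res(k):
    o=[]
    for q,p,e in D:
        P,A=fk(q,k); o+=list(P-p); o+=list(200*R.from_matrix(A.T@R.from_euler("xyz",e).as_matrix()).as_rotvec())
    return o
best=None
for S4 in(1,-1):
  for S6 in(1,-1):
   for q6 in (0,np.pi/2,np.pi,-np.pi/2):
    r=least_squares(res,[0,300,450,0,450,100,q6])
    if best is None or r.cost<best[0]: best=(r.cost,S4,S6,r.x,r.fun)
print(best[0],best[1:3],best[3].round(2)); print(best[4].reshape(-1,6).round(1))
S4,S6=best[1:3]; np.savez("fk.npz",k=best[3],S=[S4,S6])
E
python3 fk.py
```

```text
12972.095994375166 (1, 1) [-51.85 312.97 609.64  92.25 488.53 137.19   1.57]
[[-64.4 -15.1   1.5  -0.   -0.    0.2]
 [-60.3 -24.    1.3   0.4  -0.1   0.6]
 [-50.2 -45.8  -3.5  -1.3   1.2  -0.2]
 [-33.7 -56.9  -2.3   0.5  -0.3  -0.4]
 [ -4.1 -60.6   3.9  -0.2  -0.9  -0.5]
 [  6.8 -67.8  -1.    0.    0.    0.2]]
```

```bash
sed -i 's/a1,d1,L2,a3,L3,d6,q6o=k/a1,d1,L2,a3,L3,d6,q6o,b1=k/; s/\[a1,0,d1\]/[a1,b1,d1]/; s/100,q6\]/100,q6,0]/' fk.py; python3 fk.py
cat > ik.py <<'E'
from h import *
z=np.load("fk.npz"); k=z["k"]; S4,S6=z["S"]
from scipy.optimize import least_squares
rz=lambda a:R.from_euler("z",a).as_matrix(); ry=lambda a:R.from_euler("y",a).as_matrix()
lo=np.array([-3.1,-.84,.05,-1.13,.06,-2.69]);hi=np.array([3.1,2.19,2.79,4.28,2.93,2.69])
def fk(q):
    a1,d1,L2,a3,L3,d6,q6o,b1=k
    A=rz(q[0]); p=A@[a1,b1,d1]
    A=A@ry(q[1]); p=p+A@[0,0,L2]
    A=A@ry(q[2]); p=p+A@[a3,0,L3]
    A=A@rz(S4*q[3])@ry(q[4]); p=p+A@[0,0,d6]
    return p,A@rz(S6*q[5]+q6o)
def ik(P,Rt,ahead=0,q0=None,lim=True):
    P=np.array(P)-Rt[:,2]*ahead
    best=None
    for s in ([q0] if q0 is not None else [])+[[.3,.4,2.,a,b,1.5+c] for a in(-.9,0,1.5,3,4.) for b in(.3,1.) for c in (0,-3,-1.5)]:
        f=lambda q:np.r_[(fk(q)[0]-P),300*R.from_matrix(fk(q)[1].T@Rt).as_rotvec()]
        s=np.clip(s,lo+.001,hi-.001)
        r=least_squares(f,s,bounds=(lo,hi) if lim else (-7,7))
        if best is None or r.cost<best.cost-.01: best=r
        if q0 is not None and best.cost<.01: break
    return best.x,np.sqrt(2*best.cost)
E
python3 - <<'E'
from ik import *
for yaw in (0,np.pi):
  for c in C:
    for h in (0,60):
        q,e=ik(crate((*C[c],h)),Rtilt@rz(yaw),190); print(c,h,round(yaw,1),q.round(2),e.round(2))
E
```

```text
14.281181645545583 (1, 1) [ -8.21 196.49 593.43  42.38 416.27  85.52   1.57  65.96]
[[ 0.   0.1  0.  -0.  -0.   0.2]
 [ 0.7  1.3  1.8  0.4 -0.1  0.6]
 [-1.3 -1.2 -2.4 -1.3  1.2 -0.2]
 [ 1.4 -0.7 -0.8  0.5 -0.3 -0.4]
 [-0.3  0.8  2.1 -0.2 -0.9 -0.5]
 [-0.  -0.1 -0.7  0.   0.   0.2]]
high_1 0 0 [ 0.17  0.51  1.98 -0.46  0.15  2.14] 0.0
high_1 60 0 [ 0.18  0.39  2.   -0.3   0.24  1.99] 0.0
high_2 0 0 [ 0.28  0.53  1.94 -0.62  0.2   2.39] 0.0
high_2 60 0 [ 0.29  0.41  1.96 -0.45  0.29  2.23] 0.0
high_3 0 0 [ 0.37  0.55  1.89 -0.68  0.26  2.52] 0.0
high_3 60 0 [ 0.39  0.44  1.91 -0.54  0.34  2.39] 0.0
low_1 0 0 [ 0.19  0.52  2.12  4.28  0.07 -2.58] 6.36
low_1 60 0 [ 0.2   0.39  2.13 -0.66  0.13  2.36] 0.0
low_2 0 0 [ 0.29  0.52  2.05 -0.9   0.14  2.69] 11.65
low_2 60 0 [ 0.32  0.41  2.09 -0.79  0.19  2.6 ] 0.0
low_3 0 0 [ 0.4   0.54  1.99 -0.82  0.2   2.69] 14.51
low_3 60 0 [ 0.43  0.44  2.03 -0.8   0.26  2.69] 1.28
high_1 0 3.1 [ 0.17  0.51  1.98 -0.46  0.15 -1.  ] 0.0
high_1 60 3.1 [ 0.18  0.39  2.   -0.3   0.24 -1.15] 0.0
high_2 0 3.1 [ 0.28  0.53  1.94 -0.62  0.2  -0.76] 0.0
high_2 60 3.1 [ 0.29  0.41  1.96 -0.45  0.29 -0.91] 0.0
high_3 0 3.1 [ 0.37  0.55  1.89 -0.68  0.26 -0.62] 0.0
high_3 60 3.1 [ 0.39  0.44  1.91 -0.54  0.34 -0.75] 0.0
low_1 0 3.1 [0.19 0.52 2.12 4.28 0.07 0.56] 6.36
low_1 60 3.1 [ 0.2   0.39  2.13 -0.66  0.13 -0.78] 0.0
low_2 0 3.1 [ 0.3   0.53  2.06 -1.13  0.14 -0.22] 4.7
low_2 60 3.1 [ 0.32  0.41  2.09 -0.79  0.19 -0.54] 0.0
low_3 0 3.1 [ 0.41  0.55  2.01 -1.13  0.2  -0.13] 0.15
low_3 60 3.1 [ 0.43  0.44  2.03 -0.82  0.26 -0.43] 0.0
```

Run:
```python
from ik import *
print("now",env.state()["joints"].round(3))
for dth in (6,10,14):
  Rt=Rtilt@ry(-np.radians(dth))
  print("tool tilt deg", np.degrees(np.arccos(-Rt[2,2])).round(1), Rt[:,2].round(2))
  for c in ("low_1","low_2","low_3","high_1","high_3"):
    for h in (-10,40):
        q,e=ik(crate((C[c][0]-3,C[c][1],h)),Rt,190); print(c,h,q.round(2),e.round(2))
```

```text
now [ 0.127  0.348  2.066 -0.193  0.214  1.838]
tool tilt deg 24.0 [ 0.41  0.02 -0.91]
low_1 -10 [ 0.18  0.53  2.04 -0.36  0.16  2.06] 0.0
low_1 40 [ 0.19  0.43  2.07 -0.26  0.24  1.96] 0.0
low_2 -10 [ 0.29  0.55  2.   -0.5   0.21  2.29] 0.0
low_2 40 [ 0.3   0.45  2.02 -0.39  0.28  2.19] 0.0
low_3 -10 [ 0.39  0.57  1.95 -0.56  0.26  2.43] 0.0
low_3 40 [ 0.4   0.48  1.97 -0.46  0.33  2.34] 0.0
high_1 -10 [ 0.17  0.53  1.91 -0.18  0.29  1.86] 0.0
high_1 40 [ 0.17  0.44  1.93 -0.15  0.36  1.84] 0.0
high_3 -10 [ 0.36  0.57  1.82 -0.36  0.37  2.2 ] 0.0
high_3 40 [ 0.37  0.48  1.84 -0.32  0.44  2.17] 0.0
tool tilt deg 20.0 [ 0.34  0.01 -0.94]
low_1 -10 [ 0.18  0.54  2.   -0.18  0.27  1.87] 0.0
low_1 40 [ 0.18  0.44  2.02 -0.15  0.34  1.84] 0.0
low_2 -10 [ 0.28  0.55  1.96 -0.27  0.3   2.06] 0.0
low_2 40 [ 0.29  0.46  1.98 -0.23  0.37  2.03] 0.0
low_3 -10 [ 0.38  0.57  1.91 -0.34  0.35  2.2 ] 0.0
low_3 40 [ 0.39  0.48  1.93 -0.29  0.42  2.17] 0.0
high_1 -10 [ 0.16  0.54  1.86 -0.11  0.39  1.79] 0.0
high_1 40 [ 0.17  0.45  1.88 -0.1   0.46  1.78] 0.0
high_3 -10 [ 0.35  0.58  1.78 -0.23  0.46  2.07] 0.0
high_3 40 [ 0.36  0.49  1.8  -0.22  0.53  2.06] 0.0
tool tilt deg 16.0 [ 0.28  0.01 -0.96]
low_1 -10 [ 0.17  0.54  1.95 -0.1   0.37  1.79] 0.0
low_1 40 [ 0.18  0.45  1.97 -0.09  0.44  1.78] 0.0
low_2 -10 [ 0.27  0.56  1.91 -0.16  0.4   1.94] 0.0
low_2 40 [ 0.28  0.47  1.93 -0.15  0.47  1.93] 0.0
low_3 -10 [ 0.36  0.58  1.86 -0.21  0.44  2.07] 0.0
low_3 40 [ 0.38  0.49  1.88 -0.19  0.51  2.06] 0.0
high_1 -10 [ 0.16  0.55  1.81 -0.07  0.5   1.75] 0.0
high_1 40 [ 0.16  0.46  1.84 -0.06  0.57  1.75] 0.0
high_3 -10 [ 0.34  0.59  1.73 -0.15  0.56  1.99] 0.0
high_3 40 [ 0.35  0.51  1.75 -0.15  0.62  1.99] 0.0
```

```bash
cat >> h.py <<'E'
R20=Rtilt@R.from_euler("y",-10,degrees=True).as_matrix()
E
python3 -c "
from h import *
plan(crate((-70,0,50)),R20,190)"
```

```text
shift u [-0.301, -0.543, 0.203] turn u [-0.003, -0.216, -0.003] mm 98.0 TCP [442.8 203.5 293. ]
```

```bash
python3 -m pendant '[{"x":-0.1,"y":-0.25,"z":0.1,"rx":0,"ry":-0.1,"rz":0,"jaw":0},{"x":-0.3,"y":-0.54,"z":0.2,"rx":0,"ry":-0.216,"rz":0,"jaw":0},{"x":-0.3,"y":-0.54,"z":0.2,"rx":0,"ry":-0.216,"rz":0,"jaw":0}]'
python3 -c "
from h import *
import pickle
c=env.read_camera('wrist')
cv2.imwrite('pics/w3.png',cv2.resize(c['img'][:,:,::-1],(800,600)))
pickle.dump(c,open('w3.pkl','wb'));st()
print((proj(c,[crate((*C[k],0)) for k in C])*1.5625).round(),list(C))
print((proj(c,[crate((x,y,0)) for x in(-59.5,0,59.5) for y in (-82,-26.5,26.5,82)])*1.5625).round().tolist())"
```

```text
t: 2.72
eef_pos: [442.2, 203.5, 292.3]
tcp_rot: [-3.14, -0.345, 0.041]
ft_force: [1.1, -0.4, 0.3]
opening: 0.006
t 2.77 tcp [443.1 202.5 293.3] rot [-3.139 -0.348  0.04 ] q [ 0.31  0.44  2.07 -0.3   0.31  2.11] F [-0.9  0.1 -0.3] op 0.006
tip [507.7 205.5 114.6] tip in crate [-70.   -0.6  50.2]
[[534.  84.]
 [401.  84.]
 [268.  84.]
 [519. 224.]
 [401. 224.]
 [283. 224.]] ['high_1', 'high_2', 'high_3', 'low_1', 'low_2', 'low_3']
[[573.0, 288.0], [456.0, 288.0], [345.0, 288.0], [228.0, 287.0], [595.0, 158.0], [463.0, 158.0], [338.0, 158.0], [207.0, 158.0], [623.0, -9.0], [473.0, -9.0], [329.0, -9.0], [179.0, -9.0]]
```

View pics/w3.png

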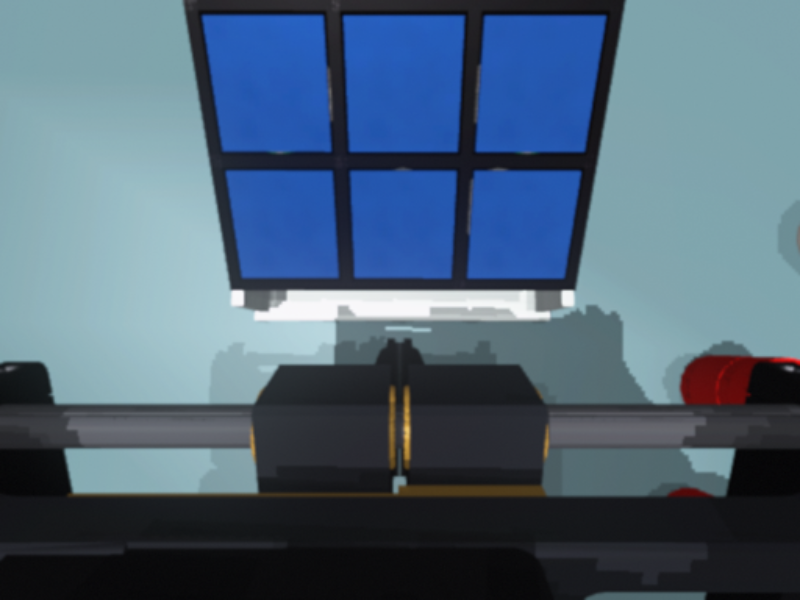

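In this view the six flaps show clearly, with lower crate corners at (231,289) and (576,289). Thin glints by high_3, high_1, low_2 and low_1 hint at tins beneath. I refine the crate pose with the flap centroids.

```bash
cat > fit3.py <<'E'
from h import *
import pickle
from scipy.optimize import least_squares
cams=pickle.load(open("cams0.pkl","rb")); w=pickle.load(open("w3.pkl","rb")); cams["w"]=w
X=np.array([(x,y,0) for x,y in C.values()],float)
# wrist flap corners
im=w["img"].astype(int); m=((im[:,:,2]-im[:,:,0])>80).astype(np.uint8); m[190:]=0
k,l,s,c=cv2.connectedComponentsWithStats(m,connectivity=4)
cand=[(c[i],s[i,4]) for i in range(1,k) if s[i,4]>1000]; print([(a.round(1).tolist(),int(b)) for a,b in cand])
p0=proj(w,X@RC.T+tC)
# model centroid: project filled quads area centroid
def quadcent(cam,Rm,t):
    out=[]
    for x,y,_ in X:
        q=proj(cam,np.array([(x-24.5,y-22.5,0),(x+24.5,y-22.5,0),(x+24.5,y+22.5,0),(x-24.5,y+22.5,0)])@Rm.T+t)
        M=cv2.moments(q.astype(np.float32).reshape(-1,1,2)); out.append((M["m10"]/M["m00"],M["m01"]/M["m00"]))
    return np.array(out)
ow=np.array([min((a for a,_ in cand),key=lambda a:np.hypot(*(a-p))) for p in p0])
ot=np.array([[181.08,169.97],[158.65,170.92],[136.08,171.93],[183.52,192.59],[161.5,193.58],[139.48,194.55]])
def run(parts,n=4):
    def f(q):
        Rm=R.from_euler("xyz",[0,q[4] if n==5 else -np.pi/6,q[3]]).as_matrix()
        return np.concatenate([((quadcent(cams[a],Rm,q[:3])-o)*wt).ravel() for a,o,wt in parts])
    s=least_squares(f,list(tC)+[.04]+([-.52] if n==5 else []),diff_step=1e-4); print(s.x.round(3),np.round(s.fun,2).tolist()); return s.x
run([("w",ow,1)]);run([("w",ow,1)],5); run([("w",ow,1),("top",ot,1)],5); q=run([("w",ow,1),("top",ot,1)])
np.savez("crate.npz",R=R.from_euler("xyz",[0,-np.pi/6,q[3]]).as_matrix(),t=q[:3])
E
python3 fit3.py; python3 -c "
from h import *
st()
for k in ('high_2','low_3'):plan(crate((*C[k],8)),R20,190)"
```

```text
[([172.1, 51.8], 6502), ([257.7, 52.5], 6497), ([343.7, 52.3], 6461), ([181.7, 142.4], 4515), ([257.5, 142.4], 4520), ([333.6, 142.5], 4530)]
[5.92379e+02 2.08759e+02 1.05922e+02 3.90000e-02] [-0.11, -0.09, 0.16, -0.44, 0.11, 0.2, -0.18, 0.19, 0.02, 0.15, -0.02, 0.03]
[ 5.92326e+02  2.08757e+02  1.05914e+02  3.90000e-02 -5.31000e-01] [-0.01, -0.06, 0.16, -0.41, 0.01, 0.24, -0.25, 0.15, 0.02, 0.11, 0.04, -0.0]
[ 5.92374e+02  2.08815e+02  1.05959e+02  3.90000e-02 -5.27000e-01] [-0.13, -0.15, 0.08, -0.5, -0.05, 0.14, -0.28, 0.12, -0.06, 0.08, -0.08, -0.04, 0.45, 0.2, 0.32, 0.22, 0.27, 0.19, 0.38, 0.25, 0.31, 0.24, 0.19, 0.25]
[5.92398e+02 2.08816e+02 1.05967e+02 3.90000e-02] [-0.18, -0.16, 0.07, -0.51, -0.0, 0.13, -0.25, 0.14, -0.06, 0.1, -0.12, -0.02, 0.46, 0.18, 0.33, 0.2, 0.28, 0.16, 0.37, 0.26, 0.3, 0.25, 0.18, 0.26]
t 2.77 tcp [443.1 202.5 293.3] rot [-3.139 -0.348  0.04 ] q [ 0.31  0.44  2.07 -0.3   0.31  2.11] F [-0.9  0.1 -0.3] op 0.006
tip [507.7 205.5 114.6] tip in crate [-69.1   0.   49.9]
shift u [0.687, -0.002, 0.161] turn u [-0.003, 0.002, 0.001] mm 105.9 TCP [548.1 207.1 305.7]
shift u [0.314, -0.356, 0.228] turn u [-0.003, 0.002, 0.001] mm 78.9 TCP [496.7 258.1 277.2]
```

```bash
python3 -m pendant '[{"x":0.15,"y":-0.18,"z":0.1,"rx":0,"ry":0,"rz":0,"jaw":0},{"x":0.314,"y":-0.356,"z":0.228,"rx":0,"ry":0,"rz":0,"jaw":0},{"x":0.314,"y":-0.356,"z":0.228,"rx":0,"ry":0,"rz":0,"jaw":0},{"x":0.314,"y":-0.356,"z":0.228,"rx":0,"ry":0,"rz":0,"jaw":0}]'
python3 -c "
from h import *
st()"
python3 -m pendant '[{"x":0.005,"y":0,"z":0.03,"rx":0,"ry":0,"rz":0,"jaw":0},{"x":0.01,"y":0,"z":0.06,"rx":0,"ry":0,"rz":0,"jaw":0},{"x":0.012,"y":0,"z":0.07,"rx":0,"ry":0,"rz":0,"jaw":0}]'
python3 -c "
from h import *
st()"
```

```text
t: 3.28
eef_pos: [497.2, 256.1, 278.3]
tcp_rot: [-3.139, -0.349, 0.036]
ft_force: [0.1, -0.3, 0.2]
opening: 0.004
t 3.27 tcp [497.2 256.1 278.3] rot [-3.139 -0.349  0.036] q [ 0.37  0.54  1.91 -0.31  0.37  2.18] F [ 0.1 -0.3  0.2] op 0.004
tip [562.1 259.   99.7] tip in crate [-27.7  51.3   8.7]
t: 3.65
eef_pos: [502.6, 257.1, 268.6]
tcp_rot: [-3.139, -0.349, 0.037]
ft_force: [-1.0, -0.3, 1.6]
opening: 0.006
t 3.65 tcp [502.6 257.1 268.6] rot [-3.139 -0.349  0.037] q [ 0.37  0.56  1.91 -0.32  0.36  2.19] F [-1.  -0.3  1.6] op 0.006
tip [567.5 260.   90. ] tip in crate [-27.8  52.1  -2.4]
```

Already 1.6 N at 2.4 mm depth. I go on to about 7 mm.

```bash
python3 -m pendant '[{"x":0.003,"y":0,"z":0.015,"rx":0,"ry":0,"rz":0,"jaw":0},{"x":0.005,"y":0,"z":0.03,"rx":0,"ry":0,"rz":0,"jaw":0},{"x":0.005,"y":0,"z":0.03,"rx":0,"ry":0,"rz":0,"jaw":0}]'
python3 -c "
from h import *
st()"
```

```text
t: 4.03
eef_pos: [504.8, 257.5, 264.5]
tcp_rot: [-3.139, -0.348, 0.037]
ft_force: [-1.7, -0.1, 0.5]
opening: 0.003
t 4.03 tcp [504.8 257.5 264.5] rot [-3.139 -0.348  0.037] q [ 0.37  0.57  1.9  -0.32  0.35  2.19] F [-1.7 -0.1  0.5] op 0.003
tip [569.5 260.5  85.9] tip in crate [-28.1  52.5  -7. ]
```

Low_3 gives freely: 7 mm deep at about 1 N. Next is high_2.

```bash
python3 -c "
from h import *
plan(crate((*C['low_3'],10)),R20,190);plan(crate((*C['high_2'],8)),R20,190);plan(crate((*C['high_2'],-2)),R20,190)"
```

```text
shift u [-0.024, -0.006, -0.111] turn u [-0.003, 0.001, -0.002] mm 17.0 TCP [495.7 258.1 278.9]
shift u [0.354, 0.346, -0.165] turn u [-0.003, 0.001, -0.002] mm 78.2 TCP [548.1 207.1 305.7]
shift u [0.365, 0.347, -0.099] turn u [-0.003, 0.001, -0.002] mm 77.0 TCP [553.1 207.3 297. ]
```

```bash
python3 -m pendant '[{"x":-0.024,"y":0,"z":-0.12,"rx":0,"ry":0,"rz":0,"jaw":0},{"x":0.16,"y":0.17,"z":-0.17,"rx":0,"ry":0,"rz":0,"jaw":0},{"x":0.354,"y":0.346,"z":-0.165,"rx":0,"ry":0,"rz":0,"jaw":0},{"x":0.36,"y":0.346,"z":-0.13,"rx":0,"ry":0,"rz":0,"jaw":0},{"x":0.365,"y":0.346,"z":-0.099,"rx":0,"ry":0,"rz":0,"jaw":0},{"x":0.365,"y":0.346,"z":-0.099,"rx":0,"ry":0,"rz":0,"jaw":0}]'
python3 -c "
from h import *
st()"
python3 -m pendant '[{"x":0.003,"y":0,"z":0.015,"rx":0,"ry":0,"rz":0,"jaw":0},{"x":0.005,"y":0,"z":0.03,"rx":0,"ry":0,"rz":0,"jaw":0},{"x":0.005,"y":0,"z":0.03,"rx":0,"ry":0,"rz":0,"jaw":0}]'
python3 -c "
from h import *
st()"
```

```text
t: 4.78
eef_pos: [552.4, 207.9, 296.8]
tcp_rot: [-3.139, -0.347, 0.038]
ft_force: [-0.5, -0.9, 1.5]
opening: 0.003
t 4.78 tcp [552.4 207.9 296.8] rot [-3.139 -0.347  0.038] q [ 0.26  0.55  1.82 -0.17  0.44  1.93] F [-0.5 -0.9  1.5] op 0.003
tip [617.  210.8 118.2] tip in crate [27.5  1.1 -1.8]
t: 5.15
eef_pos: [555.3, 207.6, 293.1]
tcp_rot: [-3.139, -0.348, 0.037]
ft_force: [-0.6, 0.8, 0.4]
opening: -0.0
t 5.15 tcp [555.3 207.6 293.1] rot [-3.139 -0.348  0.037] q [ 0.26  0.55  1.82 -0.17  0.43  1.93] F [-0.6  0.8  0.4] op -0.0
tip [620.  210.6 114.5] tip in crate [28.2  0.7 -6.5]
```

High_2 gives freely as well. As a control I press low_2, which the glints say is occupied, to about -4 mm.

```bash
python3 -c "
from h import *
plan(crate((*C['high_2'],10)),R20,190);plan(crate((*C['low_2'],8)),R20,190);plan(crate((*C['low_2'],-4)),R20,190)"
```

```text
shift u [-0.018, 0.002, -0.109] turn u [-0.003, 0.001, -0.002] mm 16.5 TCP [547.1 207.  307.4]
shift u [-0.39, 0.002, -0.029] turn u [-0.003, 0.001, -0.002] mm 58.7 TCP [498.8 205.2 277.2]
shift u [-0.376, 0.002, 0.05] turn u [-0.003, 0.001, -0.002] mm 56.9 TCP [504.8 205.4 266.8]
```

```bash
python3 -m pendant '[{"x":-0.02,"y":0,"z":-0.11,"rx":0,"ry":0,"rz":0,"jaw":0},{"x":-0.2,"y":0,"z":-0.1,"rx":0,"ry":0,"rz":0,"jaw":0},{"x":-0.39,"y":0.002,"z":-0.03,"rx":0,"ry":0,"rz":0,"jaw":0},{"x":-0.383,"y":0.002,"z":0.01,"rx":0,"ry":0,"rz":0,"jaw":0},{"x":-0.38,"y":0.002,"z":0.03,"rx":0,"ry":0,"rz":0,"jaw":0},{"x":-0.376,"y":0.002,"z":0.05,"rx":0,"ry":0,"rz":0,"jaw":0}]'
python3 -c "
from h import *
st()"
```

```text
t: 5.9
eef_pos: [503.2, 205.4, 270.3]
tcp_rot: [-3.14, -0.348, 0.037]
ft_force: [-55.2, -4.2, 78.1]
opening: 0.007
t 5.9 tcp [503.2 205.4 270.3] rot [-3.14  -0.348  0.037] q [ 0.28  0.54  1.96 -0.26  0.32  2.04] F [-55.2  -4.2  78.1] op 0.007
tip [567.9 208.2  91.7] tip in crate [-28.4   0.3  -0.1]
```

Low_2 is blocked, with 96 N at contact, so it is occupied. The arm is stiff, about 25 N/mm, so I must press gently later. I back off now and work out the clearances for tin a.

```bash
python3 -m pendant '[{"x":-0.03,"y":0,"z":-0.15,"rx":0,"ry":0,"rz":0,"jaw":0},{"x":-0.07,"y":0.2,"z":-0.4,"rx":0,"ry":0,"rz":0,"jaw":0.3},{"x":-0.1,"y":0.4,"z":-0.6,"rx":0,"ry":0,"rz":0,"jaw":0.7}]'
python3 - <<'E'
from ik import *
import pickle
c=pickle.load(open('w2.pkl','rb'))
f=lambda u,v,z:onz(c,(u+.5)/1.5625-.5,(v+.5)/1.5625-.5,z).round(1)
print('red1',f(131,266,62),'red2',f(127,373,62),'a',f(246,331,62))
ct=pickle.load(open('cams0.pkl','rb'))['top']
for n,u,v in (("red1",380,351),("red2",371,402),("brown",418,440),("bottle",437,279)): print(n,onz(ct,(u+.5)/1.5625-.5,(v+.5)/1.5625-.5,150 if n=="bottle" else 62).round(1))
st()
for yaw in (0,.3,-.3):
  Rg=Rdown(yaw)@ry(-np.radians(10)); print(yaw,Rg[:,2].round(2))
  for P in ((449.6,-65,45),(573,-204.5,45)):
    q,e=ik(P,Rg,171); print(P,q.round(2),e.round(2))
  plan((449.6,-65,130),Rg,171)
E
```

```text
t: 6.28
eef_pos: [462.6, 142.9, 348.2]
tcp_rot: [-3.138, -0.351, 0.038]
ft_force: [-0.2, -0.2, -0.3]
opening: 0.158
red1 [497.5  11.9  62. ] red2 [416.9  26.3  62. ] a [449.8 -64.7  62. ]
red1 [495.7  13.3  62. ]
red2 [416.8  27.4  62. ]
brown [358.9 -44.5  62. ]
bottle [591.9 -71.6 150. ]
t 6.28 tcp [462.6 142.9 348.2] rot [-3.138 -0.351  0.038] q [ 0.17  0.34  2.03 -0.1   0.43  1.79] F [-0.2 -0.2 -0.3] op 0.158
tip [527.9 146.  169.7] tip in crate [-26.1 -60.3  88.7]
0 [-0.17 -0.   -0.98]
(449.6, -65, 45) [-0.26  0.61  2.03 -0.07  0.67  1.37] 0.0
(573, -204.5, 45) [-0.42  0.75  1.65 -0.09  0.91  1.21] 0.0
shift u [-0.059, 1.39, 0.327] turn u [-0.009, -0.669, 0.05] mm 214.4 TCP [479.3 -65.  298.4]
0.3 [-0.17 -0.05 -0.98]
(449.6, -65, 45) [-0.24  0.61  2.04 -0.15  0.65  1.16] 0.0
(573, -204.5, 45) [-0.4   0.74  1.66 -0.15  0.88  0.97] 0.0
shift u [-0.065, 1.331, 0.325] turn u [0.026, -0.666, -0.335] mm 205.8 TCP [478.  -56.2 298.4]
-0.3 [-0.17  0.05 -0.98]
(449.6, -65, 45) [-0.29  0.61  2.03  0.    0.68  1.58] 0.0
(573, -204.5, 45) [-0.44  0.75  1.64 -0.03  0.92  1.45] 0.0
shift u [-0.069, 1.448, 0.323] turn u [-0.042, -0.662, 0.435] mm 222.8 TCP [478.  -73.8 298.4]
```

```bash
python3 -m pendant '[{"x":0,"y":0.35,"z":0.05,"rx":0,"ry":-0.2,"rz":0.01,"jaw":0.75},{"x":0,"y":0.7,"z":0.1,"rx":0,"ry":-0.4,"rz":0.03,"jaw":0.75},{"x":0,"y":1,"z":0.15,"rx":0,"ry":-0.6,"rz":0.05,"jaw":0.75}]'
python3 - <<'E'
from ik import *
st()
Rg=Rdown(0)@ry(-np.radians(10))
plan((449.6,-65,130),Rg,171)
E
```

```text
t: 6.65
eef_pos: [476.6, -8.2, 325.8]
tcp_rot: [-3.133, 0.125, -0.001]
ft_force: [0.3, 0.2, 0.9]
opening: 0.474
t 6.65 tcp [476.6  -8.2 325.8] rot [-3.133e+00  1.250e-01 -1.000e-03] q [-0.15  0.41  1.98 -0.01  0.88  1.43] F [0.3 0.2 0.9] op 0.474
tip [452.9  -6.7 137.3] tip in crate [-112.3 -209.9  101. ]
shift u [0.041, 0.38, 0.176] turn u [-0.011, -0.063, -0.001] mm 63.1 TCP [479.3 -65.  298.4]
```

```bash
python3 -m pendant '[{"x":0.02,"y":0.2,"z":0.05,"rx":-0.005,"ry":-0.03,"rz":0,"jaw":0.75},{"x":0.041,"y":0.38,"z":0.1,"rx":-0.011,"ry":-0.063,"rz":0,"jaw":0.75},{"x":0.041,"y":0.38,"z":0.15,"rx":-0.011,"ry":-0.063,"rz":0,"jaw":0.75},{"x":0.041,"y":0.38,"z":0.15,"rx":-0.011,"ry":-0.063,"rz":0,"jaw":0.75}]'
python3 - <<'E'
from ik import *
st()
c=env.read_camera("wrist")
cv2.imwrite('pics/w4.png',cv2.resize(c['img'][:,:,::-1],(800,600)))
Rg=Rdown(0)@ry(-np.radians(10))
plan((449.6,-65,57),Rg,171)
print((proj(c,[[449.6,-65,62]])*1.5625).round())
import pickle;pickle.dump(c,open('w4.pkl','wb'))
E
```

```text
t: 7.15
eef_pos: [479.3, -62.7, 301.2]
tcp_rot: [3.141, 0.172, 0.0]
ft_force: [0.0, 0.5, 0.2]
opening: 0.748
t 7.15 tcp [479.3 -62.7 301.2] rot [3.141 0.172 0.   ] q [-0.26  0.46  1.98 -0.06  0.87  1.35] F [0.  0.5 0.2] op 0.748
tip [446.7 -62.9 114. ] tip in crate [-131.2 -265.8   85.1]
shift u [0.087, 0.017, 0.5] turn u [0.002, -0.004, 0.001] mm 76.1 TCP [479.3 -65.  225.4]
[[404. 304.]]
```

View pics/w4.png

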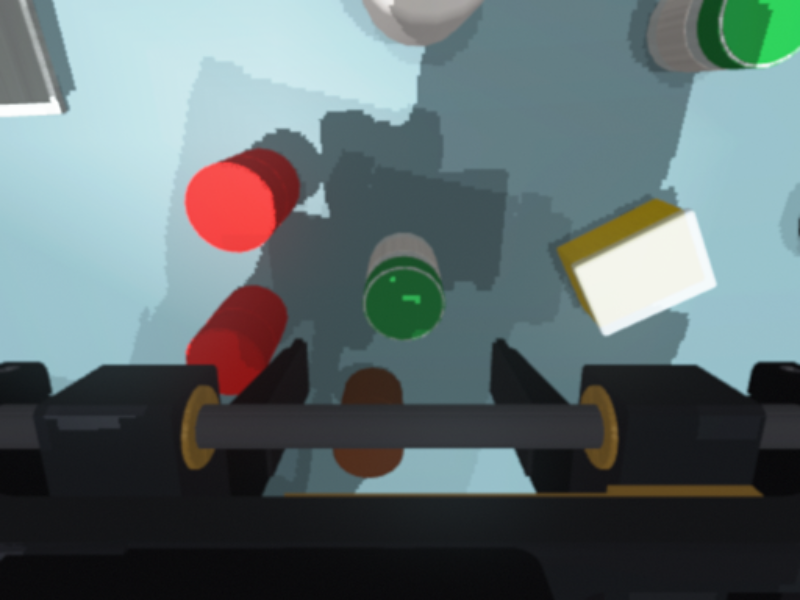

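The lid centre is at (404,303) and the prediction was (404,304), so it's well aligned. I go down and grip.

```bash
python3 -m pendant '[{"x":0.04,"y":0.017,"z":0.25,"rx":0,"ry":0,"rz":0,"jaw":0.75},{"x":0.087,"y":0.017,"z":0.5,"rx":0,"ry":0,"rz":0,"jaw":0.75},{"x":0.087,"y":0.017,"z":0.5,"rx":0,"ry":0,"rz":0,"jaw":0.75},{"x":0.087,"y":0.017,"z":0.5,"rx":0,"ry":0,"rz":0,"jaw":0.3},{"x":0.087,"y":0.017,"z":0.5,"rx":0,"ry":0,"rz":0,"jaw":0.2},{"x":0.087,"y":0.017,"z":0.5,"rx":0,"ry":0,"rz":0,"jaw":0.2},{"x":0.087,"y":0.017,"z":0.5,"rx":0,"ry":0,"rz":0,"jaw":0.2},{"x":0.087,"y":0.017,"z":0.5,"rx":0,"ry":0,"rz":0,"jaw":0.2}]'
python3 - <<'E'
from ik import *
st()
s=env.state();A=R.from_euler("xyz",s["tcp_rot"]).as_matrix();print("grasp",(s["eef_pos"]+A[:,2]*171).round(1))
plan((470,0,170),R20,171); plan((500,100,190),R20,171)
E
```

```text
t: 8.2
eef_pos: [479.3, -65.7, 225.7]
tcp_rot: [3.14, 0.171, 0.0]
ft_force: [-0.9, 1.9, 7.1]
opening: 0.418
t 8.2 tcp [479.3 -65.7 225.7] rot [3.14  0.171 0.   ] q [-0.26  0.59  2.03 -0.07  0.69  1.37] F [-0.9  1.9  7.1] op 0.418
tip [446.8 -66.   38.5] tip in crate [-169.  -268.9   19.6]
grasp [450.1 -66.   57.2]
shift u [-0.564, -0.422, -0.614] turn u [0.007, 0.663, -0.049] mm 140.1 TCP [411.6  -2.3 330.7]
shift u [-0.389, -1.088, -0.78] turn u [0.007, 0.663, -0.049] mm 209.2 TCP [441.6  97.7 350.7]
```

```bash
python3 -m pendant '[{"x":0,"y":0,"z":-0.3,"rx":0,"ry":0,"rz":0,"jaw":0.2},{"x":-0.05,"y":0,"z":-0.6,"rx":0,"ry":0,"rz":0,"jaw":0.2},{"x":-0.2,"y":-0.25,"z":-0.75,"rx":0,"ry":0.2,"rz":0,"jaw":0.2},{"x":-0.3,"y":-0.6,"z":-0.8,"rx":0,"ry":0.4,"rz":-0.02,"jaw":0.2},{"x":-0.4,"y":-0.95,"z":-0.8,"rx":0.007,"ry":0.6,"rz":-0.04,"jaw":0.2}]'
python3 - <<'E'
from ik import *
st()
x,y=C["low_3"]
plan(crate((x-3,y,90)),R20,171);plan(crate((x-3,y,62)),R20,171)
E
```

```text
t: 8.82
eef_pos: [439.8, 78.1, 354.3]
tcp_rot: [-3.139, -0.306, 0.031]
ft_force: [1.5, 0.6, -2.7]
opening: 0.412
t 8.82 tcp [439.8  78.1 354.3] rot [-3.139 -0.306  0.031] q [0.03 0.29 2.1  0.01 0.45 1.56] F [ 1.5  0.6 -2.7] op 0.412
tip [496.9  80.4 173.1] tip in crate [ -53.4 -124.6  108.4]
shift u [0.11, -1.185, 0.216] turn u [-0.0, 0.055, -0.01] mm 181.5 TCP [459.7 256.7 328.8]
shift u [0.15, -1.185, 0.399] turn u [-0.0, 0.055, -0.01] mm 189.0 TCP [473.7 257.2 304.6]
```

```bash
python3 -m pendant '[{"x":0.05,"y":-0.38,"z":0.05,"rx":0,"ry":0.02,"rz":-0.01,"jaw":0.2},{"x":0.1,"y":-0.75,"z":0.1,"rx":0,"ry":0.05,"rz":-0.01,"jaw":0.2},{"x":0.11,"y":-1,"z":0.2,"rx":0,"ry":0.055,"rz":-0.01,"jaw":0.2},{"x":0.11,"y":-1,"z":0.2,"rx":0,"ry":0.055,"rz":-0.01,"jaw":0.2}]'
python3 - <<'E'
from ik import *
st()
x,y=C["low_3"]
plan(crate((x-3,y,62)),R20,171)
c=env.read_camera("wrist")
cv2.imwrite('pics/w5.png',cv2.resize(c['img'][:,:,::-1],(800,600)))
c=env.read_camera("side")
cv2.imwrite('pics/s5.png',cv2.resize(c['img'][90:210,180:340,::-1],(800,600),interpolation=cv2.INTER_CUBIC))
E
```

```text
t: 9.32
eef_pos: [459.9, 229.7, 328.8]
tcp_rot: [3.14, -0.34, 0.043]
ft_force: [-0.6, -0.6, -1.4]
opening: 0.412
t 9.32 tcp [459.9 229.7 328.8] rot [ 3.14  -0.34   0.043] q [ 0.35  0.41  1.98 -0.24  0.44  2.08] F [-0.6 -0.6 -1.4] op 0.412
tip [523.3 232.2 149.7] tip in crate [-37.1  26.1  72. ]
shift u [0.04, -0.18, 0.185] turn u [-0.0, 0.011, 0.005] mm 39.2 TCP [473.7 257.2 304.6]
```

View pics/w5.png

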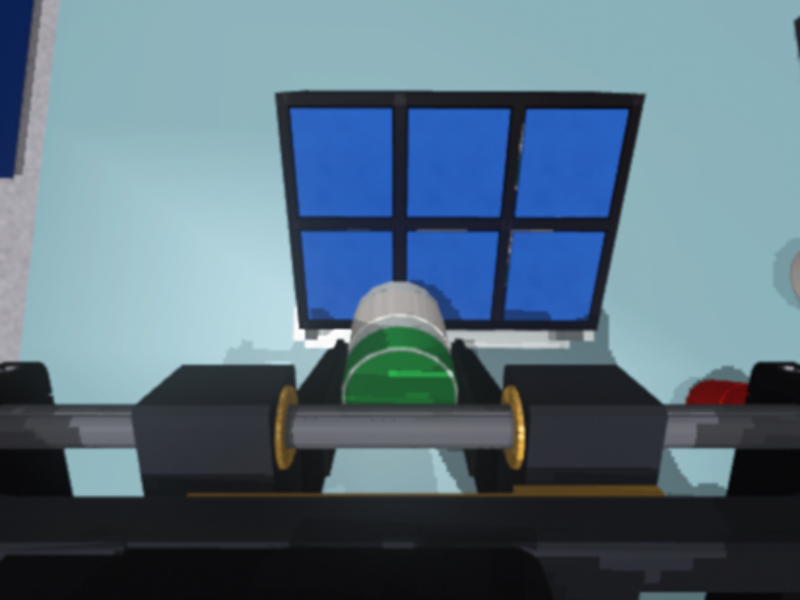

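View pics/s5.png

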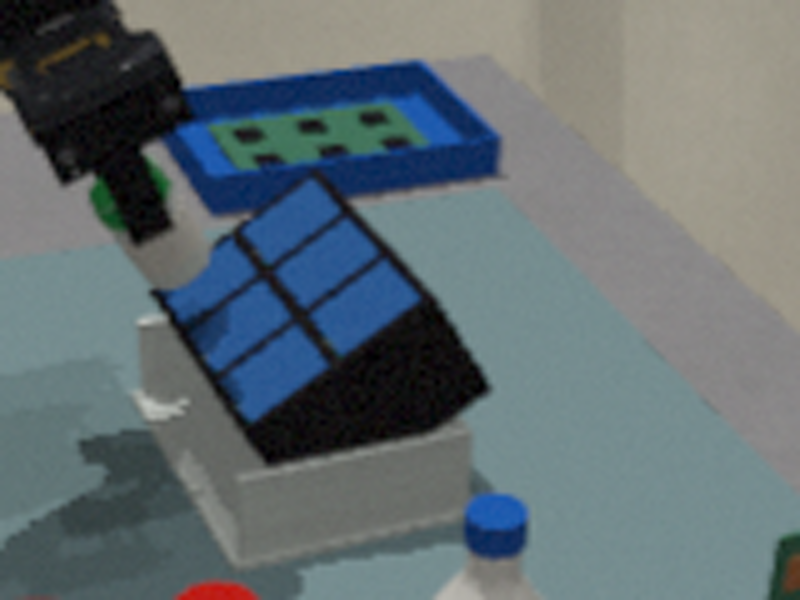

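The tin is held lid up with its axis close to the crate's, and the foot is over low_3 (side view at (185,275)). I move to just above the flap.

```bash
python3 -m pendant '[{"x":0.02,"y":-0.1,"z":0.08,"rx":0,"ry":0.01,"rz":0.005,"jaw":0.2},{"x":0.04,"y":-0.18,"z":0.185,"rx":0,"ry":0.011,"rz":0.005,"jaw":0.2},{"x":0.04,"y":-0.18,"z":0.185,"rx":0,"ry":0.011,"rz":0.005,"jaw":0.2},{"x":0.04,"y":-0.18,"z":0.185,"rx":0,"ry":0.011,"rz":0.005,"jaw":0.2}]'
python3 - <<'E'
from ik import *
st()
x,y=C["low_3"]
plan(crate((x-3,y,62)),R20,171)
for h in (45,35,24):plan(crate((x-3,y,h)),R20,171)
c=env.read_camera("wrist")
cv2.imwrite('pics/w6.png',cv2.resize(c['img'][100:300,150:400,::-1],(750,600),interpolation=cv2.INTER_CUBIC))
s=env.state();A=R.from_euler("xyz",s["tcp_rot"]).as_matrix();g=s["eef_pos"]+A[:,2]*171
print("expected foot centre px", ((proj(c,[g-57*RC[:,2]])-[150,100])*3).round(), "lid",((proj(c,[g+5*RC[:,2]])-[150,100])*3).round())
E
```

```text
t: 9.93
eef_pos: [474.1, 254.3, 306.3]
tcp_rot: [-3.141, -0.351, 0.035]
ft_force: [0.4, -0.6, -0.7]
opening: 0.415
t 9.93 tcp [474.1 254.3 306.3] rot [-3.141 -0.351  0.035] q [ 0.39  0.47  1.94 -0.3   0.41  2.18] F [ 0.4 -0.6 -0.7] op 0.415
tip [539.3 256.7 127.8] tip in crate [-33.4  50.   44.5]
shift u [-0.006, -0.019, 0.01] turn u [0.001, -0.002, -0.005] mm 3.3 TCP [473.7 257.2 304.6]
shift u [0.014, -0.019, 0.121] turn u [0.001, -0.002, -0.005] mm 18.6 TCP [482.1 257.5 289.9]
shift u [0.025, -0.019, 0.187] turn u [0.001, -0.002, -0.005] mm 28.5 TCP [487.1 257.7 281.2]
shift u [0.038, -0.02, 0.259] turn u [0.001, -0.002, -0.005] mm 39.4 TCP [492.6 258.  271.7]
expected foot centre px [[316. 306.]] lid [[317. 460.]]
```

View pics/w6.png

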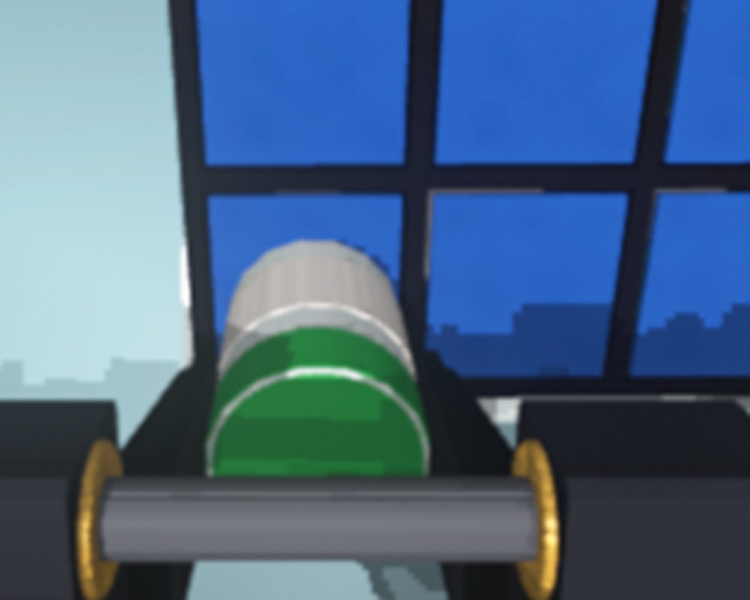

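The foot is centred at about (316,300) and the flap's middle is at about (306,285), so it is 2-3 mm off in y. I correct that while pressing in.

```bash
python3 -m pendant '[{"x":-0.006,"y":-0.022,"z":0.01,"rx":0,"ry":0,"rz":-0.005,"jaw":0.2},{"x":-0.006,"y":-0.022,"z":0.01,"rx":0,"ry":0,"rz":-0.005,"jaw":0.2},{"x":0.005,"y":-0.022,"z":0.065,"rx":0,"ry":0,"rz":-0.005,"jaw":0.2},{"x":0.014,"y":-0.022,"z":0.121,"rx":0,"ry":0,"rz":-0.005,"jaw":0.2},{"x":0.014,"y":-0.022,"z":0.121,"rx":0,"ry":0,"rz":-0.005,"jaw":0.2}]'
python3 - <<'E'
from ik import *
st()
x,y=C["low_3"]
for h in (45,35,24):plan(crate((x-3,y,h)),R20,171)
E
```

```text
t: 10.6
eef_pos: [482.4, 258.9, 288.4]
tcp_rot: [3.14, -0.349, 0.04]
ft_force: [-1.5, 1.0, -2.0]
opening: 0.414
t 10.6 tcp [482.4 258.9 288.4] rot [ 3.14  -0.349  0.04 ] q [ 0.39  0.51  1.93 -0.32  0.39  2.2 ] F [-1.5  1.  -2. ] op 0.414
tip [547.4 261.2 109.9] tip in crate [-35.2  54.1  24.9]
shift u [0.001, 0.009, -0.01] turn u [0.001, -0.0, 0.001] mm 2.0 TCP [482.1 257.5 289.9]
shift u [0.013, 0.009, 0.056] turn u [0.001, -0.0, 0.001] mm 8.7 TCP [487.1 257.7 281.2]
shift u [0.026, 0.009, 0.128] turn u [0.001, -0.0, 0.001] mm 19.6 TCP [492.6 258.  271.7]
```

```bash
python3 -m pendant '[{"x":0.007,"y":0.009,"z":0.03,"rx":0,"ry":0,"rz":0,"jaw":0.2},{"x":0.013,"y":0.009,"z":0.056,"rx":0,"ry":0,"rz":0,"jaw":0.2},{"x":0.02,"y":0.009,"z":0.09,"rx":0,"ry":0,"rz":0,"jaw":0.2}]'
python3 - <<'E'
from ik import *
st()
x,y=C["low_3"]
for h in (35,26,24):plan(crate((x-3,y,h)),R20,171)
E
```

```text
t: 10.98
eef_pos: [489.9, 257.8, 277.6]
tcp_rot: [3.141, -0.351, 0.04]
ft_force: [-1.8, 0.3, -0.7]
opening: 0.416
t 10.97 tcp [489.9 257.8 277.6] rot [ 3.141 -0.351  0.04 ] q [ 0.38  0.54  1.93 -0.33  0.37  2.2 ] F [-1.8  0.3 -0.7] op 0.416
tip [555.2 260.3  99.2] tip in crate [-33.9  52.9  11.7]
shift u [-0.009, -0.0, -0.029] turn u [0.001, -0.002, 0.001] mm 4.6 TCP [487.1 257.7 281.2]
shift u [0.001, -0.0, 0.03] turn u [0.001, -0.002, 0.001] mm 4.5 TCP [491.6 257.9 273.4]
shift u [0.004, -0.0, 0.043] turn u [0.001, -0.002, 0.001] mm 6.5 TCP [492.6 258.  271.7]
```

```bash
python3 -m pendant '[{"x":0.001,"y":0,"z":0.03,"rx":0,"ry":0,"rz":0,"jaw":0.2},{"x":0.004,"y":0,"z":0.043,"rx":0,"ry":0,"rz":0,"jaw":0.2},{"x":0.004,"y":0,"z":0.043,"rx":0,"ry":0,"rz":0,"jaw":0.2}]'
python3 - <<'E'
from ik import *
st()
c=env.read_camera("wrist")
cv2.imwrite('pics/w7.png',cv2.resize(c['img'][100:300,150:400,::-1],(750,600),interpolation=cv2.INTER_CUBIC))
E
```

```text
t: 11.35
eef_pos: [492.6, 257.9, 271.7]
tcp_rot: [3.141, -0.351, 0.04]
ft_force: [-0.5, -0.2, -1.7]
opening: 0.414
t 11.35 tcp [492.6 257.9 271.7] rot [ 3.141 -0.351  0.04 ] q [ 0.38  0.55  1.92 -0.34  0.36  2.21] F [-0.5 -0.2 -1.7] op 0.414
tip [557.8 260.4  93.3] tip in crate [-34.6  52.9   5.3]
```

View pics/w7.png

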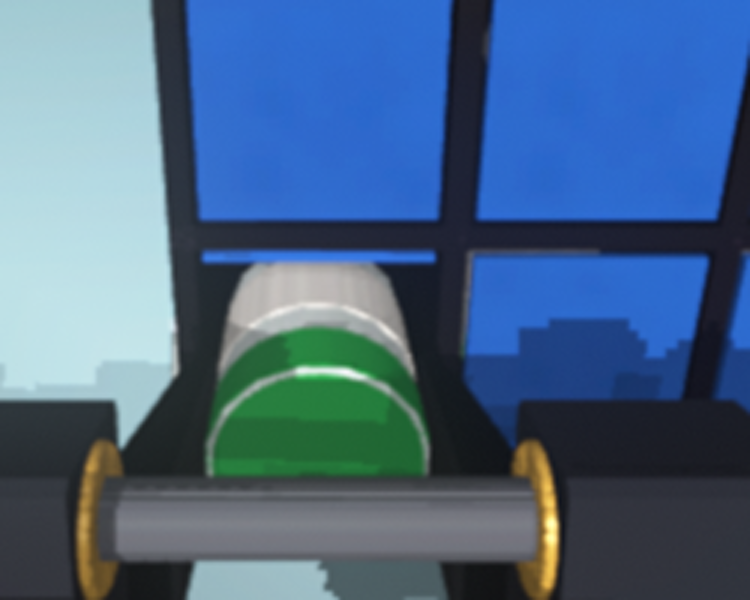

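The tin stands in low_3 with the flap hanging behind it, edge visible at (320,256). I release and back off along the tool axis.

```bash
python3 -m pendant '[{"x":0,"y":0,"z":0,"rx":0,"ry":0,"rz":0,"jaw":0.65},{"x":0,"y":0,"z":0,"rx":0,"ry":0,"rz":0,"jaw":0.65},{"x":0,"y":0,"z":0,"rx":0,"ry":0,"rz":0,"jaw":0.65},{"x":0,"y":0,"z":-0.2,"rx":0,"ry":0,"rz":0,"jaw":0.65},{"x":0,"y":0,"z":-0.45,"rx":0,"ry":0,"rz":0,"jaw":0.65},{"x":0,"y":0,"z":-0.45,"rx":0,"ry":0,"rz":0,"jaw":0}]'
python3 - <<'E'
from ik import *
st()
c=env.read_camera("wrist")
cv2.imwrite('pics/w8.png',cv2.resize(c['img'][50:290,100:420,::-1],(800,600),interpolation=cv2.INTER_CUBIC))
c=env.read_camera("side")
cv2.imwrite('pics/s8.png',cv2.resize(c['img'][90:210,180:340,::-1],(800,600),interpolation=cv2.INTER_CUBIC))
E
```

```text
t: 12.15
eef_pos: [469.0, 257.2, 337.6]
tcp_rot: [-3.14, -0.355, 0.04]
ft_force: [0.2, 0.5, 0.6]
opening: 0.591
t 12.15 tcp [469.  257.2 337.6] rot [-3.14  -0.355  0.04 ] q [ 0.4   0.42  1.92 -0.26  0.48  2.14] F [0.2 0.5 0.6] op 0.591
tip [535.  260.  159.5] tip in crate [-21.2  53.4  74. ]
```

View pics/w8.png

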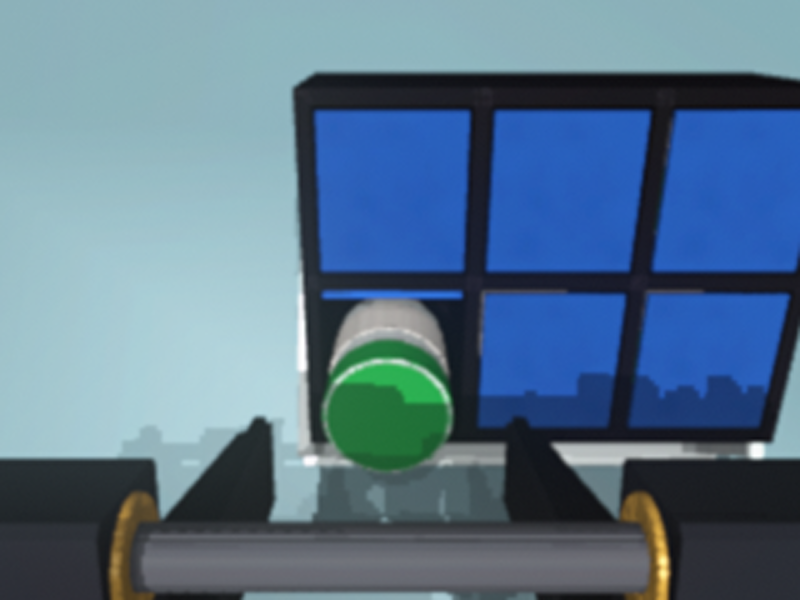

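View pics/s8.png

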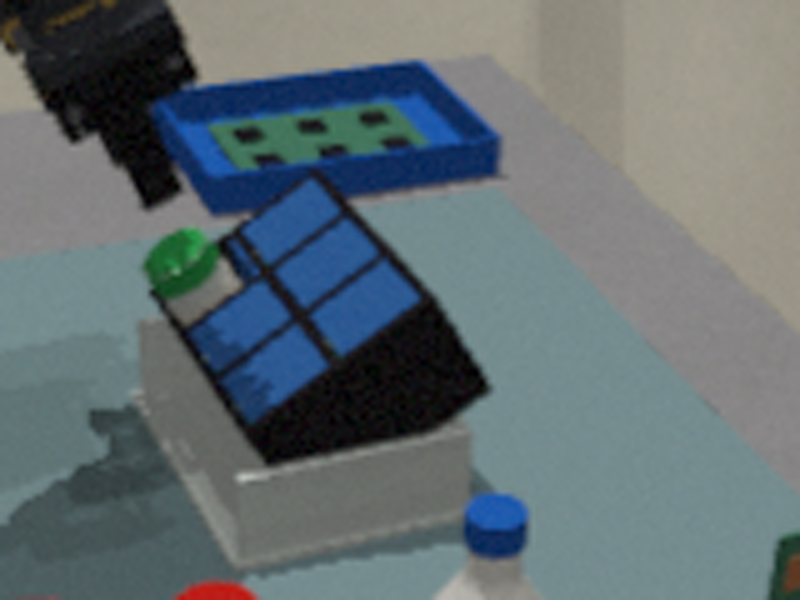

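The tin is stuck with its lid, at crop (388,413), about 28 mm proud. I close the jaws and push it home in steps while watching the force.

Run:
```python
from ik import *
c=env.read_camera("wrist")
o,d=ray(c,388/2.5+100,413/2.5+50)
n=RC[:,2]
for h in (24,28,32):
    P=o+d*(h-n@(o-tC))/(n@d); print(h,(RC.T@(P-tC)).round(1))
x,y=C["low_3"]
for h in (34,25,15,5,-1):plan(crate((x-4,y,h)),R20,190)
```

```text
24 [-35.6  53.4  24. ]
28 [-33.4  53.4  28. ]
32 [-31.2  53.4  32. ]
shift u [-0.017, -0.0, 0.257] turn u [0.001, -0.002, 0.001] mm 38.6 TCP [480.3 257.5 297.7]
shift u [-0.006, -0.0, 0.316] turn u [0.001, -0.002, 0.001] mm 47.4 TCP [484.8 257.7 289.9]
shift u [0.005, -0.0, 0.382] turn u [0.001, -0.002, 0.001] mm 57.3 TCP [489.8 257.8 281.2]
shift u [0.017, -0.0, 0.447] turn u [0.001, -0.002, 0.001] mm 67.2 TCP [494.8 258.  272.6]
shift u [0.024, -0.0, 0.487] turn u [0.001, -0.002, 0.001] mm 73.1 TCP [497.8 258.2 267.4]
```

```bash
python3 -m pendant '[{"x":0,"y":0,"z":0.05,"rx":0,"ry":0,"rz":0,"jaw":0},{"x":0,"y":0,"z":0.1,"rx":0,"ry":0,"rz":0,"jaw":0},{"x":-0.01,"y":0,"z":0.15,"rx":0,"ry":0,"rz":0,"jaw":0},{"x":-0.015,"y":0,"z":0.2,"rx":0,"ry":0,"rz":0,"jaw":0},{"x":-0.017,"y":0,"z":0.25,"rx":0,"ry":0,"rz":0,"jaw":0},{"x":-0.017,"y":0,"z":0.257,"rx":0,"ry":0,"rz":0,"jaw":0},{"x":-0.012,"y":0,"z":0.29,"rx":0,"ry":0,"rz":0,"jaw":0},{"x":-0.006,"y":0,"z":0.316,"rx":0,"ry":0,"rz":0,"jaw":0},{"x":0,"y":0,"z":0.349,"rx":0,"ry":0,"rz":0,"jaw":0}]'
python3 - <<'E'
from ik import *
st()
x,y=C["low_3"]
for h in (10,5,-1):plan(crate((x-4,y,h)),R20,190)
E
```

```text
t: 13.42
eef_pos: [487.5, 257.8, 286.0]
tcp_rot: [3.141, -0.351, 0.04]
ft_force: [0.8, 0.0, 0.9]
opening: 0.003
t 13.43 tcp [487.5 257.8 286. ] rot [ 3.141 -0.351  0.04 ] q [ 0.38  0.52  1.93 -0.32  0.38  2.19] F [0.8 0.  0.9] op 0.003
tip [552.8 260.3 107.6] tip in crate [-31.7  53.   20.2]
shift u [0.009, 0.0, 0.068] turn u [0.0, -0.003, 0.001] mm 10.3 TCP [492.3 257.9 276.9]
shift u [0.015, 0.0, 0.101] turn u [0.0, -0.003, 0.001] mm 15.3 TCP [494.8 258.  272.6]
shift u [0.022, 0.0, 0.14] turn u [0.0, -0.003, 0.001] mm 21.3 TCP [497.8 258.2 267.4]
```

```bash
python3 -m pendant '[{"x":0.005,"y":0,"z":0.035,"rx":0,"ry":0,"rz":0,"jaw":0},{"x":0.009,"y":0,"z":0.068,"rx":0,"ry":0,"rz":0,"jaw":0},{"x":0.015,"y":0,"z":0.101,"rx":0,"ry":0,"rz":0,"jaw":0}]'
python3 - <<'E'
from ik import *
st()
x,y=C["low_3"]
for h in (0,-1,-2):plan(crate((x-4,y,h)),R20,190)
E
```

```text
t: 13.8
eef_pos: [494.8, 258.0, 272.4]
tcp_rot: [3.141, -0.351, 0.04]
ft_force: [0.5, -0.9, 0.1]
opening: 0.004
t 13.8 tcp [494.8 258.  272.4] rot [ 3.141 -0.351  0.04 ] q [ 0.38  0.55  1.92 -0.33  0.36  2.2 ] F [ 0.5 -0.9  0.1] op 0.004
tip [560.  260.5  93.9] tip in crate [-32.3  52.9   4.7]
shift u [0.006, 0.0, 0.031] turn u [0.0, -0.002, 0.001] mm 4.8 TCP [497.3 258.1 268.3]
shift u [0.007, 0.0, 0.038] turn u [0.0, -0.002, 0.001] mm 5.8 TCP [497.8 258.2 267.4]
shift u [0.008, 0.0, 0.045] turn u [0.0, -0.002, 0.001] mm 6.8 TCP [498.3 258.2 266.5]
```

```bash
python3 -m pendant '[{"x":0.004,"y":0,"z":0.02,"rx":0,"ry":0,"rz":0,"jaw":0},{"x":0.007,"y":0,"z":0.038,"rx":0,"ry":0,"rz":0,"jaw":0},{"x":0.008,"y":0,"z":0.045,"rx":0,"ry":0,"rz":0,"jaw":0}]'
python3 - <<'E'
from ik import *
st()
E
```

```text
t: 14.18
eef_pos: [498.1, 258.2, 266.6]
tcp_rot: [3.141, -0.351, 0.04]
ft_force: [-0.2, -0.3, 0.6]
opening: 0.004
t 14.18 tcp [498.1 258.2 266.6] rot [ 3.141 -0.351  0.04 ] q [ 0.38  0.56  1.92 -0.34  0.35  2.21] F [-0.2 -0.3  0.6] op 0.004
tip [563.4 260.7  88.2] tip in crate [-32.2  52.9  -1.9]
```

```bash
python3 -m pendant '[{"x":0,"y":0,"z":-0.3,"rx":0,"ry":0,"rz":0,"jaw":0},{"x":-0.1,"y":0.15,"z":-0.6,"rx":0,"ry":0,"rz":0,"jaw":0.2},{"x":-0.2,"y":0.3,"z":-0.75,"rx":0,"ry":0,"rz":0,"jaw":0.6},{"x":-0.2,"y":0.3,"z":-0.75,"rx":0,"ry":0,"rz":0,"jaw":0.75}]'
python3 - <<'E'
from ik import *
st()
c=env.read_camera("wrist")
cv2.imwrite('pics/w9.png',cv2.resize(c['img'][:,:,::-1],(800,600),interpolation=cv2.INTER_CUBIC))
c=env.read_camera("side")
cv2.imwrite('pics/s9.png',cv2.resize(c['img'][90:210,180:340,::-1],(800,600),interpolation=cv2.INTER_CUBIC))
E
```

```text
t: 14.68
eef_pos: [432.1, 209.8, 363.6]
tcp_rot: [-3.141, -0.353, 0.039]
ft_force: [-0.1, -0.2, -1.0]
opening: 0.262
t 14.68 tcp [432.1 209.8 363.6] rot [-3.141 -0.353  0.039] q [ 0.33  0.31  2.02 -0.22  0.48  2.04] F [-0.1 -0.2 -1. ] op 0.262
tip [497.7 212.4 185.3] tip in crate [-42.1   7.3 115.9]
```

View pics/w9.png

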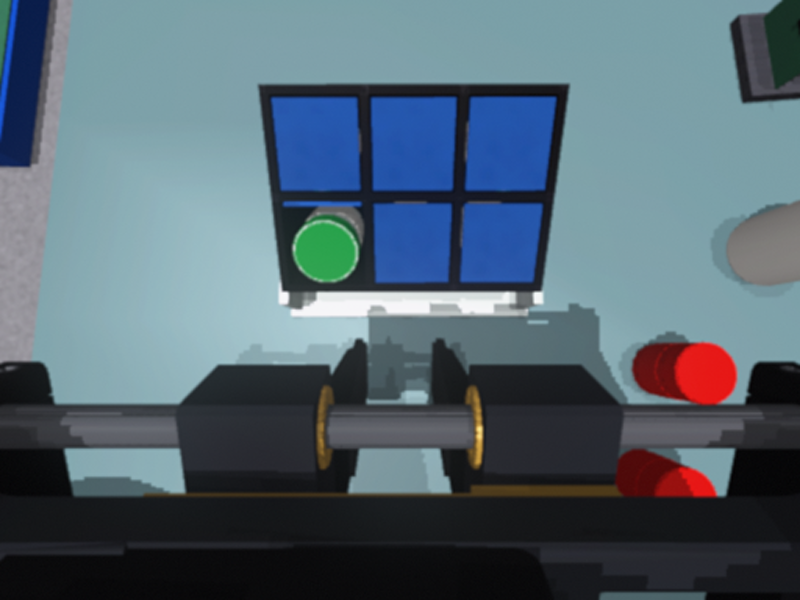

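View pics/s9.png

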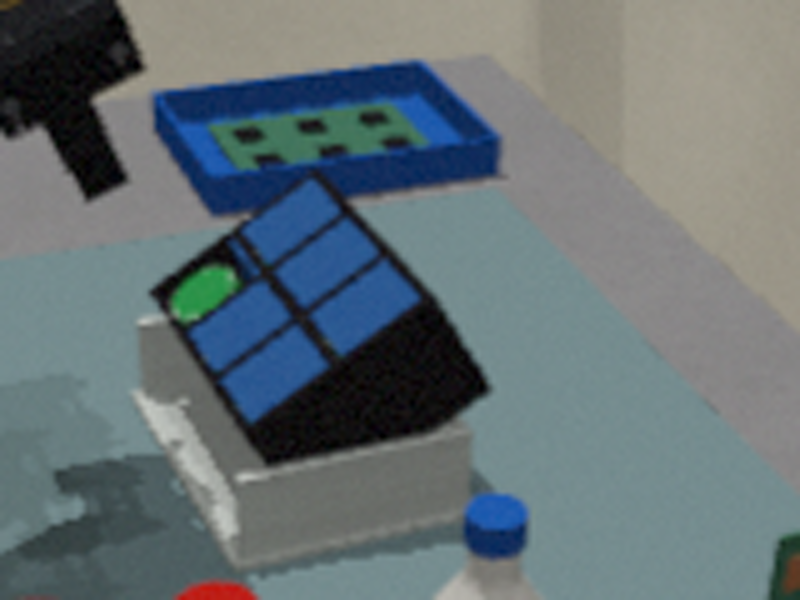

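Tin a is now in low_3, with its lid within the cell at cover level or below (side (203,293)). On to tin b, using yaw 0.5 so that the gripper's body clears bottle and pot.

```bash
python3 - <<'E'
from ik import *
c=env.read_camera("wrist"); n=RC[:,2]
o,d=ray(c,(327+.5)/1.5625-.5,(250+.5)/1.5625-.5)
for h in (0,-4): P=o+d*(h-n@(o-tC))/(n@d); print(h,(RC.T@(P-tC)).round(1))
c=env.read_camera("side"); o,d=ray(c,203/5+180-.4,293/5+90-.4)
for h in (0,-4): P=o+d*(h-n@(o-tC))/(n@d); print(h,(RC.T@(P-tC)).round(1))
plan((500,-50,230),Rdown(0.2),190)
Rg=Rdown(.5)@ry(-np.radians(10)); q,e=ik((573,-204.5,57),Rg,171); print(q.round(2),e)
plan((573,-204.5,150),Rg,171)
E
python3 -m pendant '[{"x":0.05,"y":0.3,"z":0,"rx":0,"ry":-0.1,"rz":0.05,"jaw":0.75},{"x":0.1,"y":0.65,"z":0,"rx":0,"ry":-0.25,"rz":0,"jaw":0.75},{"x":0.2,"y":1,"z":0,"rx":0,"ry":-0.45,"rz":0,"jaw":0.75}]'
python3 - <<'E'
from ik import *
st()
plan((500,-50,230),Rdown(0.2),190)
Rg=Rdown(.5)@ry(-np.radians(10))
plan((573,-204.5,150),Rg,171)
E
```

```text
0 [-31.5  51.9   0. ]
-4 [-32.8  52.6  -4. ]
0 [-34.7  45.8  -0. ]
-4 [-34.8  52.1  -4. ]
shift u [0.484, 1.757, -0.236] turn u [0.037, -0.445, -0.202] mm 275.6 TCP [500. -50. 420.]
[-0.39  0.72  1.67 -0.18  0.87  0.8 ] 6.816440209122823e-12
shift u [0.836, 2.717, 0.614] turn u [0.053, -0.656, -0.59] mm 436.2 TCP [ 599.1 -190.3  318.4]
t: 15.25
eef_pos: [467.7, 60.8, 371.9]
tcp_rot: [-3.141, 0.008, 0.041]
ft_force: [-0.6, -0.7, 0.2]
opening: 0.732
t 15.25 tcp [467.7  60.8 371.9] rot [-3.141  0.008  0.041] q [-0.01  0.32  1.96  0.    0.87  1.52] F [-0.6 -0.7  0.2] op 0.732
tip [466.1  60.9 181.9] tip in crate [ -76.3 -142.9  131.8]
shift u [0.182, 0.747, -0.322] turn u [-0.002, 0.01, -0.202] mm 125.0 TCP [500. -50. 420.]
shift u [0.809, 1.709, 0.349] turn u [-0.054, -0.208, -0.582] mm 288.4 TCP [ 599.1 -190.3  318.4]
```

```bash
python3 -m pendant '[{"x":0.1,"y":0.35,"z":-0.05,"rx":0,"ry":-0.03,"rz":-0.15,"jaw":0.75},{"x":0.2,"y":0.7,"z":-0.05,"rx":0,"ry":-0.06,"rz":-0.3,"jaw":0.75},{"x":0.3,"y":1,"z":-0.05,"rx":-0.02,"ry":-0.1,"rz":-0.45,"jaw":0.75}]'
python3 - <<'E'
from ik import *
st()
Rg=Rdown(.5)@ry(-np.radians(10))
plan((573,-204.5,150),Rg,171)
E
```

```text
t: 15.62
eef_pos: [519.1, -88.2, 379.1]
tcp_rot: [3.141, 0.084, 0.396]
ft_force: [0.9, 0.1, -0.2]
opening: 0.749
t 15.62 tcp [519.1 -88.2 379.1] rot [3.141 0.084 0.396] q [-0.29  0.39  1.82 -0.06  1.    0.92] F [ 0.9  0.1 -0.2] op 0.749
tip [504.5 -94.5 189.8] tip in crate [ -44.4 -299.7  122.5]
shift u [0.262, 0.833, 0.385] turn u [-0.016, -0.115, -0.131] mm 143.1 TCP [ 599.1 -190.3  318.4]
```

```bash
python3 -m pendant '[{"x":0.08,"y":0.3,"z":0,"rx":0,"ry":-0.04,"rz":-0.05,"jaw":0.75},{"x":0.16,"y":0.6,"z":0.1,"rx":0,"ry":-0.08,"rz":-0.1,"jaw":0.75},{"x":0.26,"y":0.833,"z":0.25,"rx":-0.016,"ry":-0.115,"rz":-0.13,"jaw":0.75},{"x":0.262,"y":0.833,"z":0.385,"rx":-0.016,"ry":-0.115,"rz":-0.13,"jaw":0.75},{"x":0.262,"y":0.833,"z":0.385,"rx":-0.016,"ry":-0.115,"rz":-0.13,"jaw":0.75}]'
python3 - <<'E'
from ik import *
st()
c=env.read_camera("wrist")
cv2.imwrite('pics/w10.png',cv2.resize(c['img'][:,:,::-1],(800,600)))
Rg=Rdown(.5)@ry(-np.radians(10))
print((proj(c,[[573,-204.5,62]])*1.5625).round())
plan((573,-204.5,100),Rg,171)
plan((573,-204.5,57),Rg,171)
E
```

```text
t: 16.25
eef_pos: [598.1, -188.6, 316.7]
tcp_rot: [-3.139, 0.176, 0.496]
ft_force: [-0.1, 0.3, -0.4]
opening: 0.751
t 16.25 tcp [ 598.1 -188.6  316.7] rot [-3.139  0.176  0.496] q [-0.39  0.6   1.62 -0.16  1.04  0.77] F [-0.1  0.3 -0.4] op 0.751
tip [ 568.7 -204.   129.6] tip in crate [ -22.7 -411.5   40.4]
[[405. 290.]]
shift u [0.057, 0.014, 0.327] turn u [-0.002, -0.0, -0.005] mm 49.8 TCP [ 599.1 -190.3  268.4]
shift u [0.107, 0.014, 0.609] turn u [-0.002, -0.0, -0.005] mm 92.8 TCP [ 599.1 -190.3  225.4]
```

View pics/w10.png

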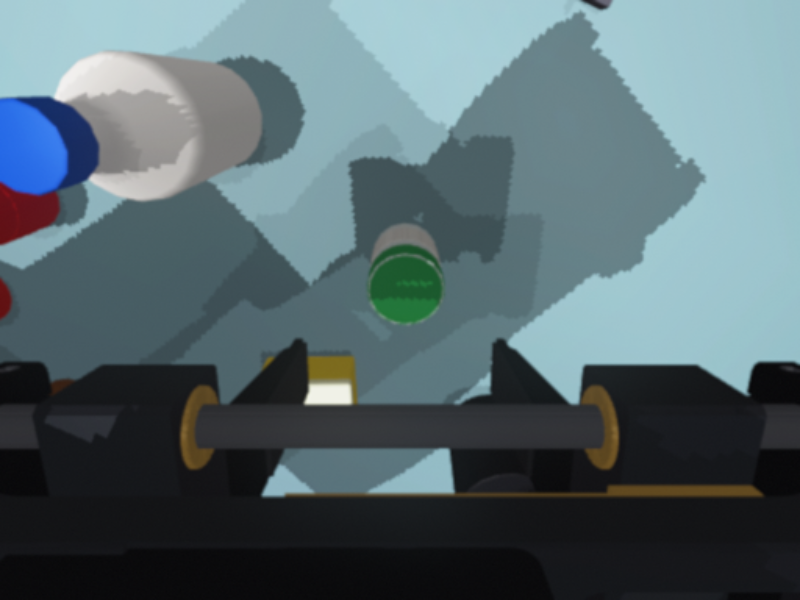

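Lid at (406,288), predicted (405,290). The bottle, pot and box are clear of the fingers. I go down and grip.

```bash
python3 -m pendant '[{"x":0.057,"y":0.014,"z":0.327,"rx":0,"ry":0,"rz":0,"jaw":0.75},{"x":0.107,"y":0.014,"z":0.609,"rx":0,"ry":0,"rz":0,"jaw":0.75},{"x":0.107,"y":0.014,"z":0.609,"rx":0,"ry":0,"rz":0,"jaw":0.75},{"x":0.107,"y":0.014,"z":0.609,"rx":0,"ry":0,"rz":0,"jaw":0.3},{"x":0.107,"y":0.014,"z":0.609,"rx":0,"ry":0,"rz":0,"jaw":0.2},{"x":0.107,"y":0.014,"z":0.609,"rx":0,"ry":0,"rz":0,"jaw":0.2},{"x":0.107,"y":0.014,"z":0.609,"rx":0,"ry":0,"rz":0,"jaw":0.2},{"x":0.107,"y":0.014,"z":0.609,"rx":0,"ry":0,"rz":0,"jaw":0.2}]'
python3 - <<'E'
from ik import *
st()
s=env.state();A=R.from_euler("xyz",s["tcp_rot"]).as_matrix();print("grasp",(s["eef_pos"]+A[:,2]*171).round(1))
plan((573,-204.5,190),Rdown(.3),171); plan((480,-50,230),Rdown(0.04),171)
E
```

```text
t: 17.3
eef_pos: [599.1, -190.5, 227.5]
tcp_rot: [3.14, 0.172, 0.496]
ft_force: [0.7, 0.2, 6.5]
opening: 0.416
t 17.3 tcp [ 599.1 -190.5  227.5] rot [3.14  0.172 0.496] q [-0.4   0.72  1.67 -0.18  0.86  0.8 ] F [0.7 0.2 6.5] op 0.416
tip [ 570.6 -206.3   40.3] tip in crate [ -65.7 -413.9  -37.9]
grasp [ 573.5 -204.7   59. ]
shift u [-0.347, 0.001, -0.843] turn u [0.024, 0.218, 0.249] mm 136.8 TCP [ 573.  -204.5  361. ]
shift u [-0.447, -1.2, -1.099] turn u [0.052, 0.215, 0.579] mm 253.0 TCP [480. -50. 401.]
```

```bash
python3 -m pendant '[{"x":-0.06,"y":0,"z":-0.35,"rx":0,"ry":0,"rz":0,"jaw":0.2},{"x":-0.13,"y":0,"z":-0.7,"rx":0,"ry":0,"rz":0,"jaw":0.2},{"x":-0.25,"y":-0.1,"z":-0.95,"rx":0.01,"ry":0.1,"rz":0.1,"jaw":0.2},{"x":-0.45,"y":-0.4,"z":-1,"rx":0.03,"ry":0.2,"rz":0.3,"jaw":0.2},{"x":-0.5,"y":-0.7,"z":-1,"rx":0.05,"ry":0.215,"rz":0.5,"jaw":0.2},{"x":-0.5,"y":-1,"z":-1,"rx":0.05,"ry":0.215,"rz":0.58,"jaw":0.2}]'
python3 - <<'E'
from ik import *
st()
x,y=C["high_2"]
plan((500,0,240),Rdown(.04),171);plan(crate((x-3,y,105)),R20,171)
E
```

```text
t: 18.05
eef_pos: [483.6, -80.5, 387.5]
tcp_rot: [3.141, 0.0, 0.035]
ft_force: [-0.1, 0.0, -1.7]
opening: 0.418
t 18.05 tcp [483.6 -80.5 387.5] rot [3.141 0.    0.035] q [-0.3   0.32  1.9  -0.    0.92  1.24] F [-0.1  0.  -1.7] op 0.418
tip [483.6 -80.7 197.5] tip in crate [ -58.1 -285.1  139.2]
shift u [0.128, -0.533, -0.157] turn u [0.001, 0.0, -0.007] mm 85.5 TCP [500.   0. 411.]
shift u [0.199, -1.9, 0.112] turn u [0.002, 0.445, -0.005] mm 287.1 TCP [503.6 205.3 370.3]
```

```bash
python3 -m pendant '[{"x":0.05,"y":-0.35,"z":-0.05,"rx":0,"ry":0.1,"rz":0,"jaw":0.2},{"x":0.1,"y":-0.7,"z":-0.05,"rx":0,"ry":0.25,"rz":0,"jaw":0.2},{"x":0.1,"y":-1,"z":-0.05,"rx":0,"ry":0.445,"rz":0,"jaw":0.2}]'
python3 - <<'E'
from ik import *
st()
x,y=C["high_2"]
plan(crate((x-3,y,85)),R20,171)
E
```

```text
t: 18.42
eef_pos: [494.1, 71.0, 394.6]
tcp_rot: [3.141, -0.353, 0.04]
ft_force: [0.7, -0.1, -1.7]
opening: 0.414
t 18.43 tcp [494.1  71.  394.6] rot [ 3.141 -0.353  0.04 ] q [0.01 0.29 1.94 0.02 0.55 1.52] F [ 0.7 -0.1 -1.7] op 0.414
tip [559.8  73.5 216.3] tip in crate [  22.4 -133.9  114.5]
shift u [0.059, -0.893, 0.317] turn u [-0.0, -0.005, 0.001] mm 142.4 TCP [513.6 205.7 353. ]
```

```bash
python3 -m pendant '[{"x":0.02,"y":-0.35,"z":0.1,"rx":0,"ry":0,"rz":0,"jaw":0.2},{"x":0.04,"y":-0.7,"z":0.2,"rx":0,"ry":0,"rz":0,"jaw":0.2},{"x":0.059,"y":-0.893,"z":0.317,"rx":0,"ry":-0.005,"rz":0,"jaw":0.2},{"x":0.059,"y":-0.893,"z":0.317,"rx":0,"ry":-0.005,"rz":0,"jaw":0.2},{"x":0.059,"y":-0.893,"z":0.317,"rx":0,"ry":-0.005,"rz":0,"jaw":0.2}]'
python3 - <<'E'
from ik import *
st()
x,y=C["high_2"]
for h in (64,47,37,26):plan(crate((x-3,y,h)),R20,171)
c=env.read_camera("wrist")
cv2.imwrite('pics/w11.png',cv2.resize(c['img'][100:300,150:400,::-1],(750,600),interpolation=cv2.INTER_CUBIC))
E
```

```text
t: 19.05
eef_pos: [513.3, 203.5, 352.7]
tcp_rot: [3.14, -0.344, 0.04]
ft_force: [-0.5, -0.3, -1.4]
opening: 0.416
t 19.05 tcp [513.3 203.5 352.7] rot [ 3.14  -0.344  0.04 ] q [ 0.27  0.42  1.86 -0.16  0.52  1.92] F [-0.5 -0.3 -1.4] op 0.416
tip [577.4 205.8 173.9] tip in crate [20.9 -2.4 66.4]
shift u [0.028, -0.015, 0.137] turn u [0.001, 0.006, 0.001] mm 21.0 TCP [524.  206.1 334.8]
shift u [0.048, -0.015, 0.248] turn u [0.001, 0.006, 0.001] mm 38.0 TCP [532.5 206.5 320.1]
shift u [0.06, -0.015, 0.314] turn u [0.001, 0.006, 0.001] mm 48.0 TCP [537.5 206.7 311.4]
shift u [0.073, -0.015, 0.386] turn u [0.001, 0.006, 0.001] mm 59.0 TCP [543.  206.9 301.9]
```

View pics/w11.png

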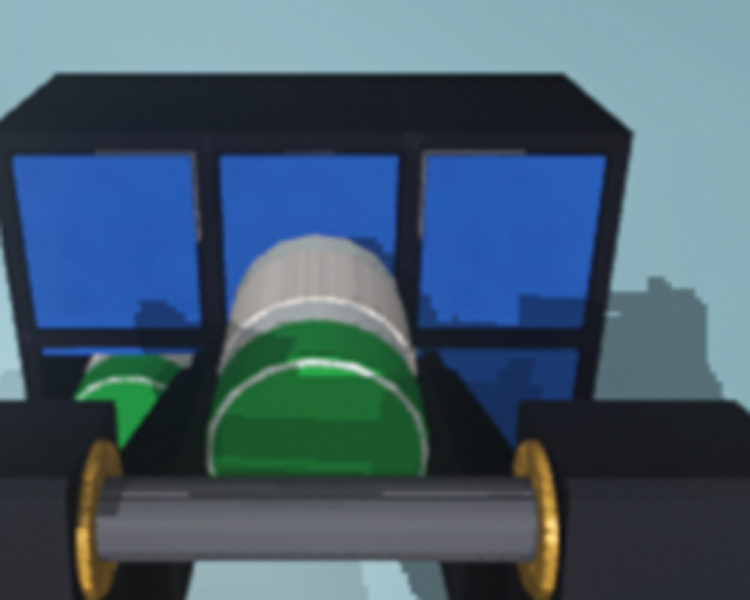

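Tin b is over high_2, and tin a's lid is seated lower left at (130,390). I bring the foot down to the flap.

```bash
python3 -m pendant '[{"x":0.014,"y":-0.01,"z":0.07,"rx":0,"ry":0.006,"rz":0,"jaw":0.2},{"x":0.028,"y":-0.01,"z":0.137,"rx":0,"ry":0.006,"rz":0,"jaw":0.2},{"x":0.028,"y":-0.01,"z":0.137,"rx":0,"ry":0.006,"rz":0,"jaw":0.2},{"x":0.028,"y":-0.01,"z":0.137,"rx":0,"ry":0.006,"rz":0,"jaw":0.2}]'
python3 - <<'E'
from ik import *
st()
x,y=C["high_2"]
for h in (64,56,47,37,26):plan(crate((x-3,y,h)),R20,171)
E
```

```text
t: 19.6
eef_pos: [524.4, 205.8, 334.7]
tcp_rot: [3.14, -0.349, 0.039]
ft_force: [-0.3, -0.1, -2.3]
opening: 0.417
t 19.6 tcp [524.4 205.8 334.7] rot [ 3.14  -0.349  0.039] q [ 0.27  0.46  1.86 -0.17  0.49  1.94] F [-0.3 -0.1 -2.3] op 0.417
tip [589.4 208.1 156.1] tip in crate [22.5 -0.6 44.9]
shift u [-0.002, -0.003, -0.002] turn u [0.001, -0.0, 0.0] mm 0.6 TCP [524.  206.1 334.8]
shift u [0.007, -0.003, 0.051] turn u [0.001, -0.0, 0.0] mm 7.7 TCP [528.  206.3 327.9]
shift u [0.018, -0.003, 0.11] turn u [0.001, -0.0, 0.0] mm 16.7 TCP [532.5 206.5 320.1]
shift u [0.029, -0.003, 0.175] turn u [0.001, -0.0, 0.0] mm 26.7 TCP [537.5 206.7 311.4]
shift u [0.042, -0.003, 0.248] turn u [0.001, -0.0, 0.0] mm 37.7 TCP [543.  206.9 301.9]
```

```bash
python3 -m pendant '[{"x":0.007,"y":-0.003,"z":0.051,"rx":0,"ry":0,"rz":0,"jaw":0.2},{"x":0.012,"y":-0.003,"z":0.08,"rx":0,"ry":0,"rz":0,"jaw":0.2},{"x":0.018,"y":-0.003,"z":0.11,"rx":0,"ry":0,"rz":0,"jaw":0.2},{"x":0.018,"y":-0.003,"z":0.11,"rx":0,"ry":0,"rz":0,"jaw":0.2}]'
python3 - <<'E'
from ik import *
st()
x,y=C["high_2"]
for h in (37,26):plan(crate((x-3,y,h)),R20,171)
E
```

```text
t: 20.1
eef_pos: [532.6, 206.7, 319.8]
tcp_rot: [3.14, -0.349, 0.04]
ft_force: [-1.2, -0.4, -1.2]
opening: 0.413
t 20.1 tcp [532.6 206.7 319.8] rot [ 3.14  -0.349  0.04 ] q [ 0.27  0.49  1.85 -0.17  0.46  1.94] F [-1.2 -0.4 -1.2] op 0.413
tip [597.5 209.  141.2] tip in crate [22.  0. 28.]
shift u [0.012, 0.001, 0.063] turn u [0.001, 0.0, 0.001] mm 9.7 TCP [537.5 206.7 311.4]
shift u [0.025, 0.001, 0.136] turn u [0.001, 0.0, 0.001] mm 20.7 TCP [543.  206.9 301.9]
```

```bash
python3 -m pendant '[{"x":0.006,"y":0,"z":0.03,"rx":0,"ry":0,"rz":0,"jaw":0.2},{"x":0.012,"y":0,"z":0.063,"rx":0,"ry":0,"rz":0,"jaw":0.2},{"x":0.018,"y":0,"z":0.1,"rx":0,"ry":0,"rz":0,"jaw":0.2}]'
python3 - <<'E'
from ik import *
st()
x,y=C["high_2"]
for h in (24,):plan(crate((x-3,y,h)),R20,171)
E
```

```text
t: 20.48
eef_pos: [540.4, 206.9, 306.7]
tcp_rot: [3.14, -0.35, 0.04]
ft_force: [-1.5, -0.6, -1.5]
opening: 0.416
t 20.48 tcp [540.4 206.9 306.7] rot [ 3.14 -0.35  0.04] q [ 0.26  0.52  1.85 -0.18  0.44  1.94] F [-1.5 -0.6 -1.5] op 0.416
tip [605.4 209.3 128.2] tip in crate [22.4 -0.  12.7]
shift u [0.008, 0.001, 0.049] turn u [0.001, -0.001, 0.001] mm 7.4 TCP [544.  206.9 300.2]
```

```bash
python3 -m pendant '[{"x":0.004,"y":0,"z":0.025,"rx":0,"ry":0,"rz":0,"jaw":0.2},{"x":0.008,"y":0,"z":0.047,"rx":0,"ry":0,"rz":0,"jaw":0.2},{"x":0.008,"y":0,"z":0.047,"rx":0,"ry":0,"rz":0,"jaw":0.2}]'
python3 - <<'E'
from ik import *
st()
c=env.read_camera("wrist")
cv2.imwrite('pics/w12.png',cv2.resize(c['img'][100:300,150:400,::-1],(750,600),interpolation=cv2.INTER_CUBIC))
E
```

```text
t: 20.85
eef_pos: [543.8, 207.1, 300.5]
tcp_rot: [3.14, -0.349, 0.04]
ft_force: [-1.2, 0.4, -2.5]
opening: 0.416
t 20.85 tcp [543.8 207.1 300.5] rot [ 3.14  -0.349  0.04 ] q [ 0.26  0.53  1.84 -0.18  0.43  1.95] F [-1.2  0.4 -2.5] op 0.416
tip [608.8 209.4 122. ] tip in crate [22.3 -0.   5.7]
```

View pics/w12.png

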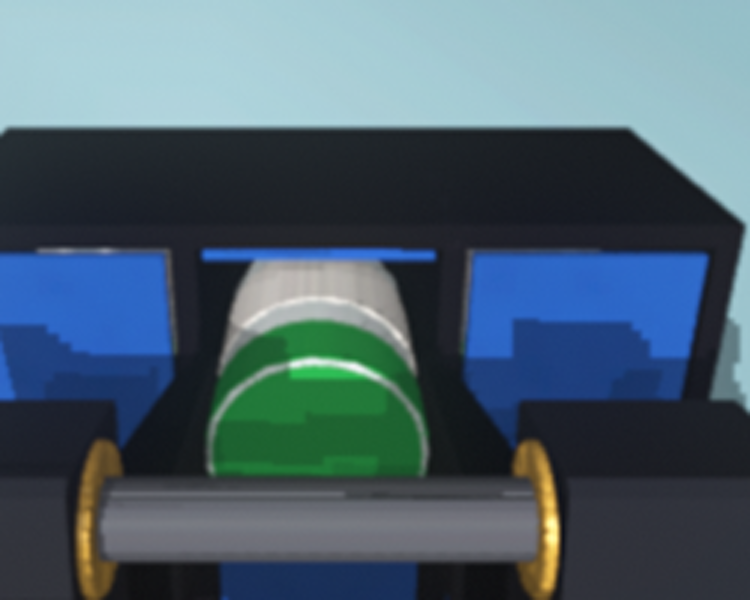

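Tin b stands in high_2 with the flap behind it at (320,254). I release, back off and close.

```bash
python3 -m pendant '[{"x":0,"y":0,"z":0,"rx":0,"ry":0,"rz":0,"jaw":0.65},{"x":0,"y":0,"z":0,"rx":0,"ry":0,"rz":0,"jaw":0.65},{"x":0,"y":0,"z":0,"rx":0,"ry":0,"rz":0,"jaw":0.65},{"x":0,"y":0,"z":-0.2,"rx":0,"ry":0,"rz":0,"jaw":0.65},{"x":0,"y":0,"z":-0.45,"rx":0,"ry":0,"rz":0,"jaw":0.65},{"x":0,"y":0,"z":-0.45,"rx":0,"ry":0,"rz":0,"jaw":0}]'
python3 - <<'E'
from ik import *
c=env.read_camera("wrist")
cv2.imwrite('pics/w13.png',cv2.resize(c['img'][50:290,100:420,::-1],(800,600),interpolation=cv2.INTER_CUBIC))
st()
x,y=C["high_2"]
for h in (36,25,15,5,-2):plan(crate((x-3.5,y,h)),R20,190)
E
```

```text
t: 21.65
eef_pos: [520.3, 206.3, 366.7]
tcp_rot: [-3.142, -0.354, 0.04]
ft_force: [0.3, -0.9, -0.7]
opening: 0.593
t 21.7 tcp [520.4 206.3 365.3] rot [ 3.141 -0.352  0.04 ] q [ 0.27  0.41  1.84 -0.15  0.55  1.92] F [ 0.4 -0.2  0.6] op 0.56
tip [585.9 208.8 186.9] tip in crate [34.9  0.2 73.3]
shift u [-0.019, 0.002, 0.257] turn u [0.0, -0.004, 0.001] mm 38.6 TCP [531.1 206.4 328.2]
shift u [-0.006, 0.002, 0.329] turn u [0.0, -0.004, 0.001] mm 49.3 TCP [536.6 206.6 318.7]
shift u [0.005, 0.002, 0.394] turn u [0.0, -0.004, 0.001] mm 59.2 TCP [541.6 206.8 310. ]
shift u [0.017, 0.002, 0.46] turn u [0.0, -0.004, 0.001] mm 69.1 TCP [546.6 207.  301.3]
shift u [0.025, 0.002, 0.506] turn u [0.0, -0.004, 0.001] mm 76.0 TCP [550.1 207.2 295.3]
```

View pics/w13.png

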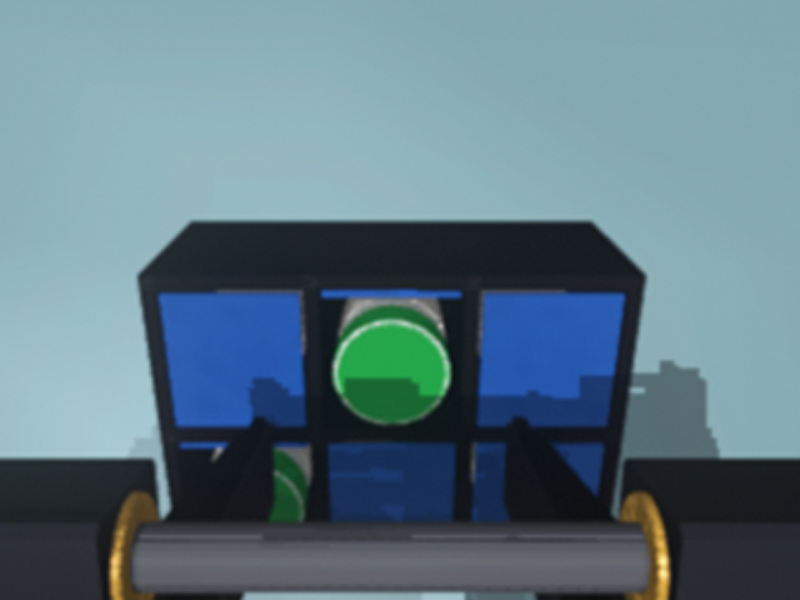

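Tin b seems to have slid in by itself, with its lid at (391,371). I check with a gentle press.

```bash
python3 -m pendant '[{"x":-0.01,"y":0,"z":0.08,"rx":0,"ry":0,"rz":0,"jaw":0},{"x":-0.02,"y":0,"z":0.16,"rx":0,"ry":0,"rz":0,"jaw":0},{"x":-0.019,"y":0,"z":0.25,"rx":0,"ry":0,"rz":0,"jaw":0},{"x":-0.019,"y":0,"z":0.257,"rx":0,"ry":0,"rz":0,"jaw":0},{"x":-0.019,"y":0,"z":0.257,"rx":0,"ry":0,"rz":0,"jaw":0},{"x":-0.012,"y":0,"z":0.29,"rx":0,"ry":0,"rz":0,"jaw":0},{"x":-0.006,"y":0.002,"z":0.329,"rx":0,"ry":0,"rz":0,"jaw":0},{"x":0,"y":0.002,"z":0.36,"rx":0,"ry":0,"rz":0,"jaw":0},{"x":0.005,"y":0.002,"z":0.394,"rx":0,"ry":0,"rz":0,"jaw":0}]'
python3 - <<'E'
from ik import *
st()
x,y=C["high_2"]
for h in (10,5,0,-2):plan(crate((x-3.5,y,h)),R20,190)
E
```

```text
t: 22.82
eef_pos: [541.8, 206.7, 308.7]
tcp_rot: [3.14, -0.35, 0.04]
ft_force: [-0.2, 0.7, -0.6]
opening: 0.005
t 22.82 tcp [541.8 206.7 308.7] rot [ 3.14 -0.35  0.04] q [ 0.26  0.52  1.84 -0.18  0.45  1.94] F [-0.2  0.7 -0.6] op 0.005
tip [606.9 209.1 130.2] tip in crate [24.6 -0.3 13.8]
shift u [0.008, -0.001, 0.024] turn u [0.001, -0.001, 0.001] mm 3.8 TCP [544.1 206.9 305.7]
shift u [0.014, -0.001, 0.057] turn u [0.001, -0.001, 0.001] mm 8.8 TCP [546.6 207.  301.3]
shift u [0.019, -0.001, 0.09] turn u [0.001, -0.001, 0.001] mm 13.8 TCP [549.1 207.1 297. ]
shift u [0.022, -0.001, 0.103] turn u [0.001, -0.001, 0.001] mm 15.8 TCP [550.1 207.2 295.3]
```

```bash
python3 -m pendant '[{"x":0.008,"y":0,"z":0.03,"rx":0,"ry":0,"rz":0,"jaw":0},{"x":0.014,"y":0,"z":0.057,"rx":0,"ry":0,"rz":0,"jaw":0},{"x":0.019,"y":0,"z":0.09,"rx":0,"ry":0,"rz":0,"jaw":0}]'
python3 -c "
from h import *
st()"
python3 -m pendant '[{"x":0.002,"y":0,"z":0.007,"rx":0,"ry":0,"rz":0,"jaw":0},{"x":0.003,"y":0,"z":0.014,"rx":0,"ry":0,"rz":0,"jaw":0},{"x":0.003,"y":0,"z":0.014,"rx":0,"ry":0,"rz":0,"jaw":0}]'
python3 -c "
from h import *
st()"
```

```text
t: 23.2
eef_pos: [549.0, 207.0, 297.1]
tcp_rot: [3.141, -0.35, 0.04]
ft_force: [-0.1, -0.5, 0.4]
opening: 0.003
t 23.2 tcp [549.  207.  297.1] rot [ 3.141 -0.35   0.04 ] q [ 0.26  0.54  1.83 -0.18  0.43  1.94] F [-0.1 -0.5  0.4] op 0.003
tip [614.1 209.4 118.6] tip in crate [25.1 -0.3  0.1]
t: 23.58
eef_pos: [550.0, 207.0, 295.5]
tcp_rot: [3.141, -0.35, 0.04]
ft_force: [0.2, 0.4, -1.0]
opening: 0.002
t 23.57 tcp [550.  207.  295.5] rot [ 3.141 -0.35   0.04 ] q [ 0.26  0.54  1.83 -0.18  0.43  1.94] F [ 0.2  0.4 -1. ] op 0.002
tip [615.1 209.4 117. ] tip in crate [25.2 -0.3 -1.8]
```

The lid isn't met down to about -3.5 mm, so tin b is home. I retract and look.

```bash
python3 -m pendant '[{"x":0,"y":0,"z":-0.3,"rx":0,"ry":0,"rz":0,"jaw":0},{"x":-0.2,"y":0.1,"z":-0.65,"rx":0,"ry":0,"rz":0,"jaw":0},{"x":-0.5,"y":0.2,"z":-0.8,"rx":0,"ry":0,"rz":0,"jaw":0},{"x":-0.5,"y":0.2,"z":-0.8,"rx":0,"ry":0,"rz":0,"jaw":0},{"x":-0.5,"y":0.2,"z":-0.8,"rx":0,"ry":0,"rz":0,"jaw":0}]'
python3 - <<'E'
from ik import *
st()
c=env.read_camera("wrist")
cv2.imwrite('pics/w14.png',cv2.resize(c['img'][:,:,::-1],(800,600),interpolation=cv2.INTER_CUBIC))
c=env.read_camera("side")
cv2.imwrite('pics/s14.png',cv2.resize(c['img'][:,:,::-1],(800,600),interpolation=cv2.INTER_CUBIC))
cv2.imwrite('pics/s14c.png',cv2.resize(c['img'][115:190,195:295,::-1],(800,600),interpolation=cv2.INTER_CUBIC))
c=env.read_camera("top")
cv2.imwrite('pics/t14.png',cv2.resize(c['img'][:,:,::-1],(800,600),interpolation=cv2.INTER_CUBIC))
E
```

```text
t: 24.2
eef_pos: [440.1, 172.9, 383.0]
tcp_rot: [3.141, -0.351, 0.04]
ft_force: [-0.2, -0.2, 0.1]
opening: 0.008
t 24.2 tcp [440.1 172.9 383. ] rot [ 3.141 -0.351  0.04 ] q [ 0.25  0.27  2.01 -0.15  0.52  1.89] F [-0.2 -0.2  0.1] op 0.008
tip [505.5 175.3 204.6] tip in crate [-27.1 -30.1 129.5]
```

View pics/w14.png

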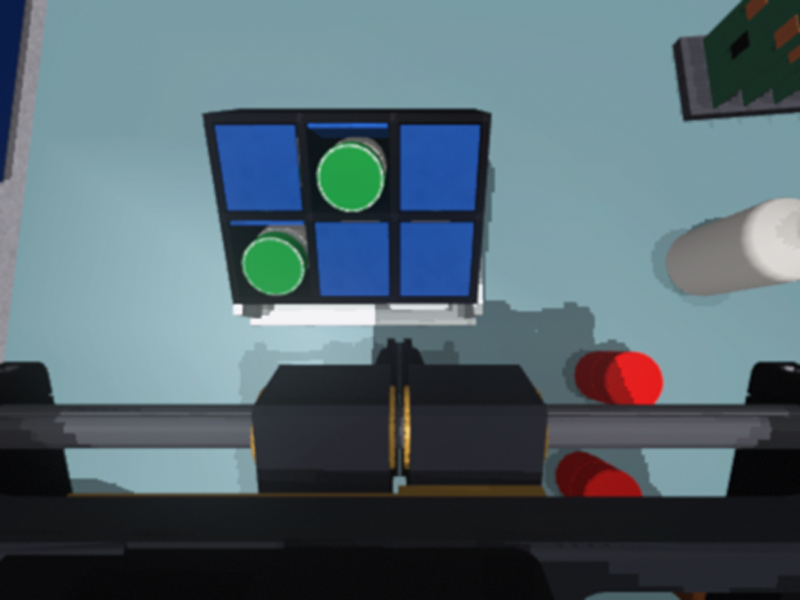

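View pics/s14c.png

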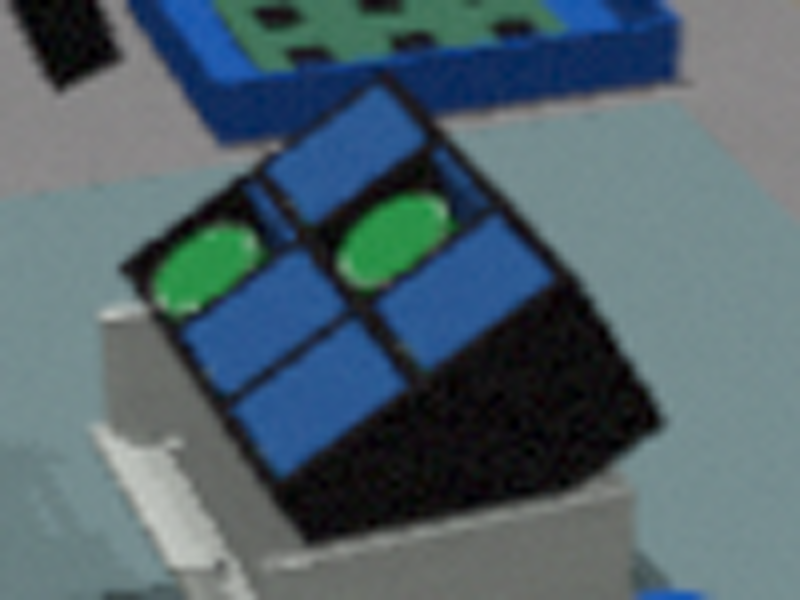

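View pics/s14.png

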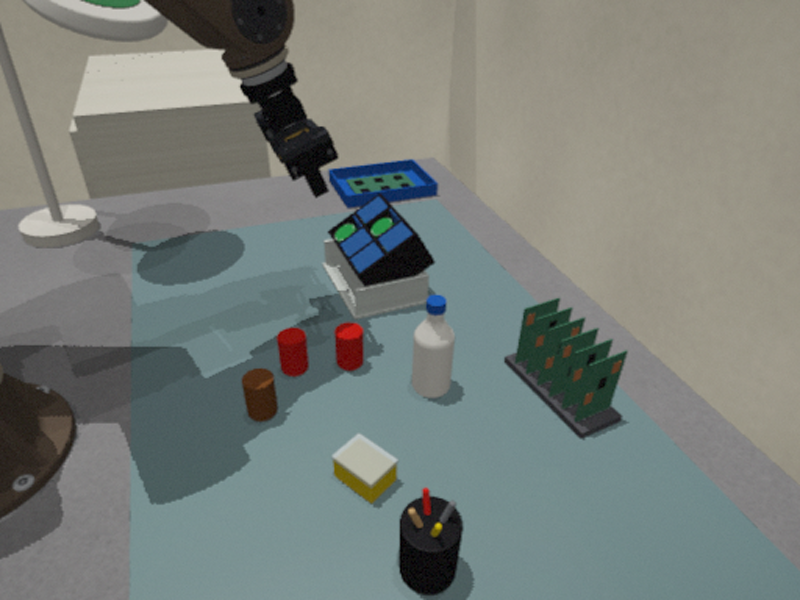

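View pics/t14.png

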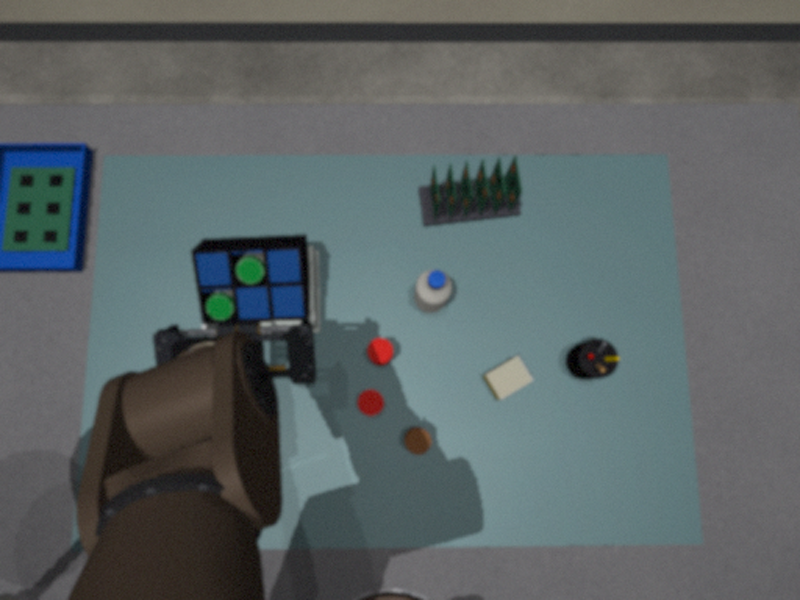

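Both lids sit in their cells: side crop (207,268) and (395,240), wrist (274,266) and (351,177). The bystanders have not moved. One last height check by triangulation.

Run:
```python
from ik import *
w=env.read_camera("wrist");s=env.read_camera("side"); st()
for n,a,b in (("a",(274,266),(207,268)),("b",(351,177),(395,240))):
    o1,d1=ray(w,(a[0]+.5)/1.5625-.5,(a[1]+.5)/1.5625-.5); o2,d2=ray(s,(b[0]+.5)/8-.5+195,(b[1]+.5)/8-.5+115)
    L=np.linalg.lstsq(np.c_[d1,-d2],o2-o1,rcond=None)[0]; P=(o1+d1*L[0]+o2+d2*L[1])/2
    print(n,(RC.T@(P-tC)).round(1),"gap",np.linalg.norm(o1+d1*L[0]-o2-d2*L[1]).round(1))
```

```text
t 24.45 tcp [440.3 172.9 382. ] rot [ 3.14  -0.349  0.04 ] q [ 0.25  0.28  2.01 -0.15  0.52  1.89] F [-1.1  0.5  0. ] op 0.001
tip [505.3 175.3 203.5] tip in crate [-27.8 -30.1 128.7]
a [-34.2  51.9  -3.9] gap 0.4
b [22.6 -0.7 -4.8] gap 0.1
```

Both lids are about 4 mm below the cover. I hand in the job.

```bash
python3 -c "
from cell import env
print(env.job_done())"
```

```text
the job is handed in; nothing more can be done
None
```

Both flux tins are home in the empty cells, tin a in low_3 and tin b in high_2, and I handed the job in at about 24.5 s of the 72 s allowed.

- **Finding the empty cells:** I pressed low_3 and high_2, and both flaps gave freely, 7 mm deep at about 1 N. As a control I pressed low_2, which was blocked. I didn't press the other three: one empty cell had turned up in each row, and light glints seen earlier at the flap edges of high_1, high_3 and low_1 suggested tins below.
- **Inserting the tins:** I pushed each tin foot first through its flap, released it about 33 mm in and followed it down with the shut fingers. The fingers met no force, so both tins slid home by themselves.
- **Last checks:** Two camera views put lid a 3.9 mm and lid b 4.8 mm below the cover, both centred as expected. The tins were let go, the arm was clear, and the bottle, pot, box and look-alikes were where they started in the pictures.
- **One rough moment:** The control press on low_2 was harder than I meant, about 96 N at the wrist. That is below the 120 N limit, but over 40 N, which would break the rule if the fingers count as the gripper's body. The tool gave no verdict, so I can't confirm how that was judged.

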